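# Load a matched pair of edging strips into the cut-off jig

### The job

Pick up the two long edging strips together in one grip and, still holding both, set them down side by side on the cut-off jig, lengthwise between its cam and its low fence. Bring both strip ends flush up against the length stop without shifting the stop from its setting, then swing the cam lever round until it clamps the pair tight against the fence, ready for sawing. Let go, and leave the saw, hammer, bowl and short offcut where they lie.

Things in the scene. Friction and masses are not known exactly. Their poses are not given: they have to be found in the camera images.
- stripA_mid (a point): Centre of one of two equal dark hardwood edging strips: a plain bar 160 mm long (its y axis), 16 wide (x), 28 high (z), 55 g, lying on the bench. The two lie nearly parallel, 3 to 9 mm apart, their ends staggered by 6 to 16 mm. Either may go next to the fence, either way round.
- stripB_mid (a point): Centre of the other edging strip, the same in every way.
- jig: Cut-off jig screwed to the bench: plywood base 18 mm thick, origin on the bench under it; x points across it from cam to fence, y along the fence towards the length stop, z up. The base covers x -85 to +85, y -120 to +155 mm. The strips lie on it along y, between cam and fence; seated, the pair fills x = 18 to 50 mm.
- fence_face (a point): Point at the foot of the wooden fence's working face (which looks to -x), level with the base's top, at jig x = 50, y = 0 mm. The fence is 10 mm high, so fingers that hold the strips by their upper part clear it, 25 mm thick, and as long as the base but for a 2.5 mm saw kerf at y = -32 mm. Axes as the jig's.
- stop_track (a point): Point on the track in the fence's top that carries the aluminium length stop (jig x = 66, y = 99 mm). The stop's place is not measured: its face (stop_face), which looks to the jig's -y, is set anywhere from jig y = 88 to 110 mm; find it by touch or eye. The face reaches 40 mm out from the fence and 31 mm up from the base, a knob to 50 mm. Only friction holds it: it slips at about 22 N.
- cam_pivot (a point): Vertical axis of the cam clamp, level with the base's top, at jig x = -4, y = 66 mm. The cam is a steel disc 40 mm across, 1 to 8 mm above the base, mounted 6 mm off centre. With the lever open its edge stands 8 mm clear of the seated pair. Axes as the jig's.
- cam (a joint): Turn of the cam lever, rad: 0 open, 2.1 end of travel; grows anticlockwise seen from above. It starts at 0 to 0.3. The lever is stiff (about 1.5 N at the knob) and stays where it is left. The cam first touches a seated pair at about 1.9; from there the lever goes hard, up to 15 N at the knob, and the pair is clamped when it is home, against the end of its travel or nearly so.
- cam_knob (a point): Top centre of the upright round wooden knob, 14 mm across, on the end of the cam lever, 75 mm from the pivot axis, 15 to 60 mm above the base; the flat arm lies 8 to 15 mm above the base. At joint 0 the arm points 120 degrees anticlockwise from the jig's x axis (away from the fence, to the stop's side), at the end of travel 240 degrees.
- saw: Back saw lying flat, about 300 mm long along its y, 66 mm wide, up to 20 mm high; a bystander.
- hammer: Hammer, 270 mm long along its x, lying on the bench; a bystander.
- bowl: Brass bowl, 112 mm across, 45 mm high; a bystander.
- offcut: Short offcut of the same dark stock, 55 x 16 x 28 mm; a bystander, not one of the pair.
There are look-alikes about, which are no part of the job. What is shaped like the part that bears stripB_mid but orange or white is not meant.

How it is judged:
By the outcome, as a careful person would: the job done as asked, in the order asked, and still so for the second after the job is handed in, with the robot touching nothing.
It also fails if it takes over 58 s, if anything falls off the work surface, if the arm or the gripper's body presses on something with over 40 N, if the wrist force passes 120 N, or if a joint passes its speed limit or range.

### The arm

A 6-joint arm with a two-finger parallel gripper is mounted at the origin on the work surface. World frame = base frame: x ahead of the robot, y to its left, z up, the work surface at z = 0. Lengths are in m, angles in rad, forces in N, time in s.
With the tool pointing down it reaches from about 0.35 to 0.775 m from the base axis. Payload 5.5 kg.
Tool frame: the origin (TCP) lies at the very end of the fingers, on their centre line; the grasp point (between the pads) lies 19 mm behind it; z points along the fingers, x is the direction in which the jaws open and shut, and the axes are right-handed (so a half turn about z gives the same grasp; the last joint's range is limited). The gripper opens to 85 mm and grips with 20 to 120 N. Pads are 22 mm wide; open, the fingers measure 114 mm over their backs; the gripper's body (76 mm by 85 mm) begins 54 mm behind the grasp point. The pads swing forward as they close: fully open they stand 13 mm farther back than shut.
Start: joints at [-1.318, 0.313, 0.046, 1.304, 0, 1.431], TCP at [0.22, -0.531, 0.231] pointing down, gripper open.
Joint ranges: [-2.76, 2.76], [-0.86, 1.69], [-1.03, 1.26], [-2.2, 2.34], [-1.47, 1.5], [-3.14, 3.14]. Speed limits (rad/s): [2.57, 2.57, 3.14, 3.14, 3.14, 3.14].

### API

Orientations are given as a unit quaternion [w, x, y, z].
In Python, from workcell import env gives the robot as it stands.
- The arm moves only by the shell command python3 -m inch 'ROWS' [FORCE]. ROWS is JSON, a list of rows, each a list of 7 numbers: the turn, a rotation vector about the tool's x, y, z each as a share of 8 degrees, from -1 to 1, then the shift along the tool's x, y, z each as a share of 0.05 m, from -1 to 1, then the closure, from 0 (fully open) to 1 (shut). A call has 1 to 12 rows; each row shifts and turns the commanded pose from where the row before left it, along the tool's axes as they then stand; what a row does not reach is not made up. A row lasts 1/10 s, in which the tool goes at most 50 mm and 8.59 degrees, less where a joint would pass 70% of its speed; a pose out of reach is approached as far as the arm can. A call with a number of a shift or a turn outside -1 to 1 is refused whole. A call with a gripper value outside its range is refused whole. The fingers move at their own pace and stop on an object; FORCE is the grip in N (left out, the last holds). Time passes only in rows, so rows that do not move let the fingers close. It gives the time, the measured TCP pose, the force and the opening at its end, in the units of the state.
- env.get_state(): the state, without advancing time (a new reading comes with each control period).
- env.read_camera(name): name is "side" or "top"; returns the picture (384x512x3 uint8, red, green, blue); there is no depth.
- env.calibration(name): a dict with "fx", "fy", "cx", "cy" (pixels), "rvec" (rotation vector, rad) and "tvec" (3), from world to camera coordinates, as OpenCV has them. Camera axes: x right, y down, z forward; pixel columns grow to the right and rows downward; lengths in m; the calibration is good to about 2 mm. A picture is of the moment at which its call begins. calibration takes no time and is no camera call.
- env.hand_in(): hands the job in, once; it reports no verdict.
The state is a dict: "clock": time; "joint_pos": joint angles; "qvel": joint speeds; "tau": joint torques, N m; "tcp_pos": TCP position; "orientation": TCP orientation; "wrist_force": force on the tool from outside, world axes, zero at the start; "ft_torque": the same for the moment, N m; "finger_gap": finger opening in m.
Only numpy, scipy, OpenCV 4.12 (cv2) and the standard library are available. Lean on these libraries where they do the work, as an engineer would, in place of code of your own. Each camera call takes 0.05 s, during which the arm holds its last target.

## Working session

There is one attempt and no reset: what is moved stays moved. The work goes in short steps, Python scripts to look and compute and a shell command to move; the robot and the scene stay as the last step left them, time stands still between calls to the robot, and variables do not carry over. Pictures are saved under pics/ and viewed, and the job is handed in when it is done.

```bash
ls; mkdir -p pics; python3 - <<'E'
from workcell import env
import cv2
s=env.get_state();print(s)
for n in("top","side"):
    im=env.read_camera(n);cv2.imwrite(f"pics/{n}0.png",im[:,:,::-1]);print(n,env.calibration(n))
E
```

```text
pics
{'clock': 0.0, 'joint_pos': array([-1.31756929e+00,  3.14032152e-01,  4.49902988e-02,  1.30360244e+00,
        1.03824484e-05,  1.43120970e+00]), 'qvel': array([ 0.00018388,  0.00075712,  0.00069021, -0.00021359, -0.00058909,
       -0.00053801]), 'tau': array([-2.20658990e-04, -4.80624032e+01,  2.98535728e+01,  1.92502735e-02,
       -1.00637803e-04,  8.71209558e-07]), 'tcp_pos': array([ 0.2199769 , -0.53071019,  0.23039544]), 'orientation': array([-6.19070669e-04,  8.31501082e-01, -5.55522363e-01, -6.85948682e-04]), 'wrist_force': array([-0.01668003, -1.0086579 , -0.17289749]), 'ft_torque': array([-0.01871726, -0.01857064,  0.01524703]), 'finger_gap': 0.08549316889723386}
top {'fx': 496.38563373189766, 'fy': 496.38563373189766, 'cx': 251.89839456867952, 'cy': 193.19252252976608, 'rvec': array([ 2.1852645 , -2.15662159,  0.08697977]), 'tvec': array([-0.11171946,  0.53791222,  1.41110712])}
side {'fx': 469.6338343708063, 'fy': 469.6338343708063, 'cx': 252.4154882098827, 'cy': 183.03200072392855, 'rvec': array([ 0.04944646, -2.80585408,  1.38545967]), 'tvec': array([0.50149568, 0.1154625 , 1.5008208 ])}
```

View pics/top0.png

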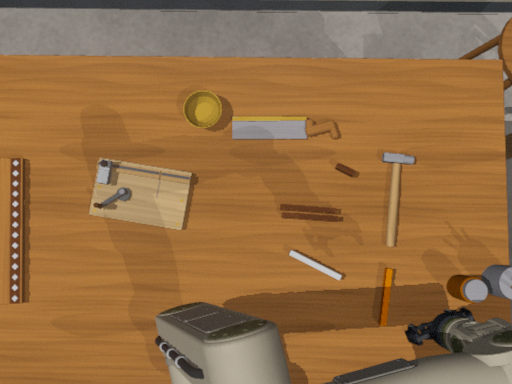

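View pics/side0.png

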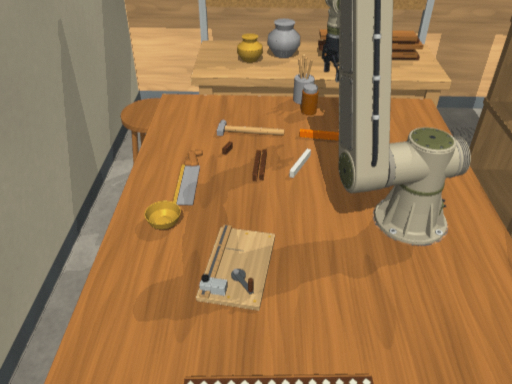

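Candidates in the top image: the dark pair at (311,213), the white strip at (316,265), the orange strip at (387,297), and the dark short offcut at (346,170). By the description, the pair at (311,213) is the one. I'll check it in close crops.

```bash
python3 - <<'E'
import cv2
t=cv2.imread("pics/top0.png");s=cv2.imread("pics/side0.png")
cv2.imwrite("pics/c1.png",cv2.resize(t[195:230,270:350],None,fx=10,fy=10,interpolation=cv2.INTER_CUBIC))
cv2.imwrite("pics/c2.png",cv2.resize(t[150:235,80:200],None,fx=6.6,fy=6.6,interpolation=cv2.INTER_CUBIC))
cv2.imwrite("pics/c3.png",cv2.resize(s[220:315,190:285],None,fx=6,fy=6,interpolation=cv2.INTER_CUBIC))
E
```

```text
(no output)
```

View pics/c1.png

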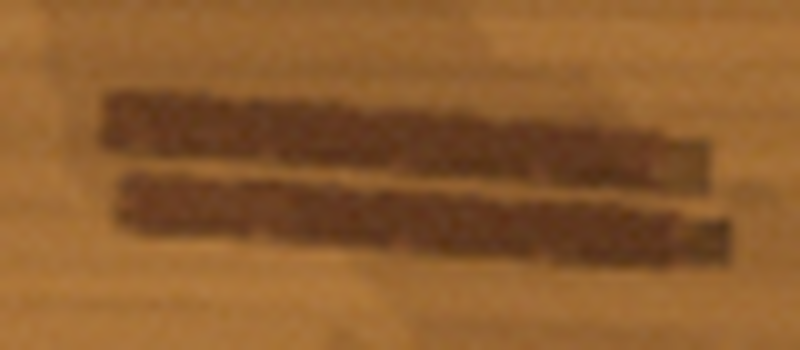

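View pics/c2.png

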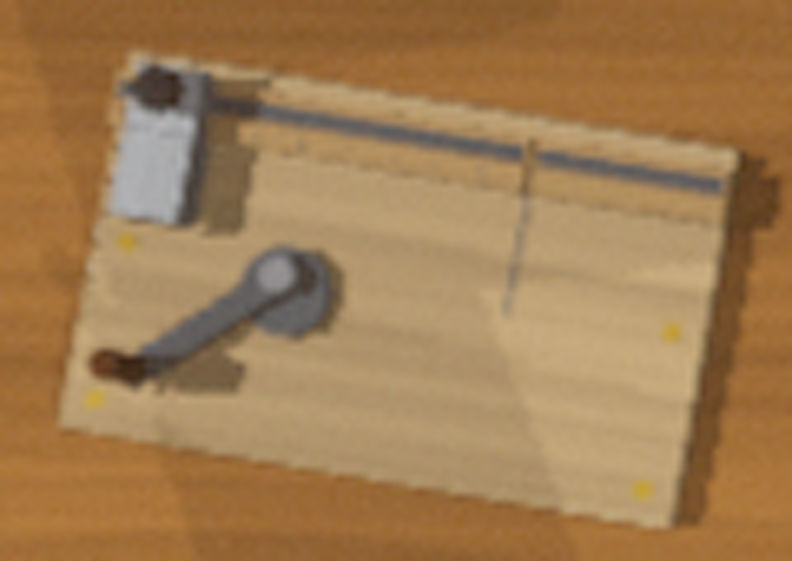

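View pics/c3.png

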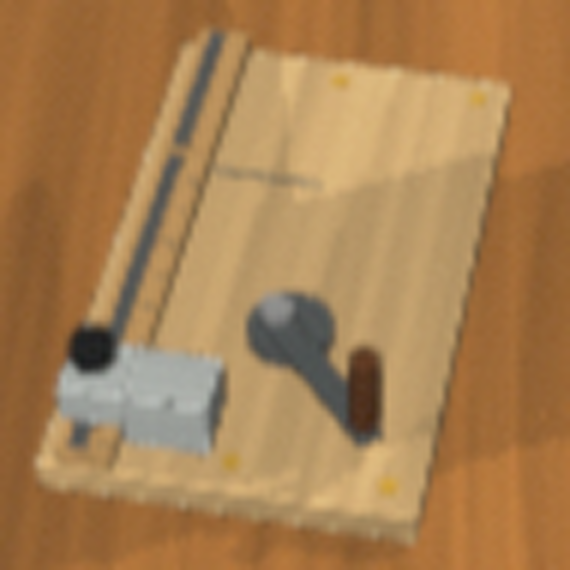

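The crop confirms two dark full-length strips lying side by side, ends staggered, roughly (280–343, 204–221). The jig shows its stop at the left end and the lever open at the lower left. Next I'll fit poses.

```bash
cat > h.py <<'E'
import numpy as np, cv2
from workcell import env
from scipy.optimize import least_squares, minimize
from scipy.spatial.transform import Rotation as R
cal={n:env.calibration(n) for n in("top","side")}
def proj(n,P):
    c=cal[n];K=np.array([[c["fx"],0,c["cx"]],[0,c["fy"],c["cy"]],[0,0,1.]])
    return cv2.projectPoints(np.asarray(P,float).reshape(-1,3),c["rvec"],c["tvec"],K,None)[0].reshape(-1,2)
def ray(n,px,z):
    c=cal[n];Rm=cv2.Rodrigues(c["rvec"])[0];o=-Rm.T@c["tvec"]
    d=Rm.T@np.array([(px[0]-c["cx"])/c["fx"],(px[1]-c["cy"])/c["fy"],1]);return o+d*(z-o[2])/d[2]
def tf(p,P): # p=x,y,yaw ; P local
    P=np.asarray(P,float);c,s=np.cos(p[2]),np.sin(p[2])
    return np.c_[p[0]+c*P[:,0]-s*P[:,1],p[1]+s*P[:,0]+c*P[:,1],P[:,2]]
BOX=np.array([[a,b,c] for a in(-.008,.008) for b in(-.08,.08) for c in(0,.028)])
E
python3 - <<'E'
from h import *
t=cv2.imread("pics/top0.png");s=cv2.imread("pics/side0.png")
# jig
un=lambda f,ox,oy,u,v:np.array([(u+.5)/f-.5+ox,(v+.5)/f-.5+oy])
T=lambda u,v:un(6.6,80,150,u,v);S=lambda u,v:un(6,190,220,u,v)
pts=[("top",(.085,.155,.018),T(133,55)),("top",(.085,-.12,.018),T(738,152)),("top",(-.085,.155,.018),T(62,428)),("top",(-.085,-.12,.018),T(672,525)),
("side",(-.085,.155,.018),S(415,520)),("side",(-.085,-.12,.018),S(510,88)),("side",(.085,.155,.018),S(38,463))]
f=lambda p:np.concatenate([proj(n,tf(p,[q]))[0]-u for n,q,u in pts])
x0=ray("top",T(400,290),.018)
r=min((least_squares(f,[x0[0],x0[1],a]) for a in np.arange(-3,3,.5)),key=lambda r:r.cost)
J=r.x;print("jig",J,np.degrees(J[2]),r.fun.round(2))
np.save("jig.npy",J)
# strips silhouette fit
def mask(im):
    hsv=cv2.cvtColor(im,cv2.COLOR_BGR2HSV);return hsv[...,2]
F=8
def soft(n,p,roi):
    x0,y0,x1,y1=roi;m=np.zeros(((y1-y0)*F,(x1-x0)*F),np.uint8)
    for q in p.reshape(2,3):
        h=cv2.convexHull(((proj(n,tf(q,BOX))+.5-[x0,y0])*F*16).astype(np.int32).reshape(-1,1,2))
        cv2.fillConvexPoly(m,h,255,shift=4)
    return cv2.resize(m,(x1-x0,y1-y0),interpolation=cv2.INTER_AREA)/255.
rois={"top":(272,195,350,230),"side":(243,142,280,188)}
ims={"top":t,"side":s};obs={}
for n,(a,b,c,d) in rois.items():
    v=ims[n][b:d,a:c].astype(float)[...,2] # red
    hi=np.median(v);lo=np.percentile(v,5);obs[n]=np.clip((hi-v)/(hi-lo),0,1);print(n,hi,lo)
def cost(p):return sum(((soft(n,p,rois[n])-obs[n])**2).sum() for n in rois)
a=[ray("top",(280.3,207),.028),ray("top",(340.5,211),.028),ray("top",(282,215.5),.028),ray("top",(342.5,219),.028)]
def ini(u,v):
    d=v-u;return [*(0.5*(u+v))[:2],np.arctan2(-d[0],d[1])]
p0=np.array(ini(a[0],a[1])+ini(a[2],a[3]));print(p0,cost(p0))
b=p0
for k in range(3):
    sim=np.vstack([b]+[b+np.eye(6)[i]*[.004,.004,.03,.004,.004,.03][i] for i in range(6)])
    r=minimize(cost,b,method="Nelder-Mead",options=dict(maxiter=1500,initial_simplex=sim,xatol=1e-5,fatol=1e-4));b=r.x
print(b,r.fun);np.save("strips.npy",b)
A,B=b[:3],b[3:]
print("ends",tf(A,[[0,-.08,0],[0,.08,0]]),tf(B,[[0,-.08,0],[0,.08,0]]))
c,s_=np.cos(A[2]),np.sin(A[2]);d=B[:2]-A[:2];print("rel",c*d[0]+s_*d[1],-s_*d[0]+c*d[1],np.degrees([A[2],B[2]]))
# overlay
for n,im in ims.items():
    o=cv2.resize(im,None,fx=6,fy=6,interpolation=cv2.INTER_CUBIC)
    def line(P,col):
        q=((proj(n,P)+.5)*6).astype(int);cv2.polylines(o,[q.reshape(-1,1,2)],True,col,1)
    for q in (A,B):
        for z in(0,.028): line(tf(q,[[-.008,-.08,z],[.008,-.08,z],[.008,.08,z],[-.008,.08,z]]),(0,255,0))
    line(tf(J,[[-.085,-.12,.018],[.085,-.12,.018],[.085,.155,.018],[-.085,.155,.018]]),(0,255,0))
    line(tf(J,[[.05,-.12,.028],[.075,-.12,.028],[.075,.155,.028],[.05,.155,.028]]),(255,0,0))
    for y in(.088,.1,.110): line(tf(J,[[.01,y,.049],[.05,y,.049]]),(0,0,255))
    th=np.radians(np.arange(0,360,20));line(tf(J,np.c_[-.004+.006*0+.02*np.cos(th),.066+.02*np.sin(th),th*0+.026]),(255,0,255))
    for j in(0,.1,.2,.3):
        g=np.radians(120)+j;line(tf(J,[[-.004,.066,.033],[-.004+.075*np.cos(g),.066+.075*np.sin(g),.033],[-.004+.075*np.cos(g),.066+.075*np.sin(g),.078]]),(255,255,0))
    R1={"top":(80,150,200,235),"side":(190,220,285,315)}[n];R2=rois[n]
    cv2.imwrite(f"pics/ov_{n}.png",o[R1[1]*6:R1[3]*6,R1[0]*6:R1[2]*6]);cv2.imwrite(f"pics/ovs_{n}.png",o[R2[1]*6:R2[3]*6,R2[0]*6:R2[2]*6])
E
```

```text
jig [ 0.53280412  0.20426492 -0.14834946] -8.499797864120222 [-0.83 -0.65 -0.11 -0.44 -1.1   0.11 -0.23  0.73  0.56 -0.67  0.12 -1.41
 -0.48 -0.86]
top 150.0 96.0
side 160.0 89.0
[ 0.49554842 -0.27310874  3.08813306  0.47194416 -0.27848061  3.09695458] 154.26671373629915
[ 0.49722146 -0.26673572  3.07413616  0.47428504 -0.27244999  3.08138824] 70.23051152925109
ends [[ 0.50261389 -0.18691767  0.        ]
 [ 0.49182903 -0.34655377  0.        ]] [[ 0.47909849 -0.19259493  0.        ]
 [ 0.4694716  -0.35230505  0.        ]]
rel 0.02249907916690215 0.007247308788247066 [176.13502757 176.55054098]
```

View pics/ov_top.png

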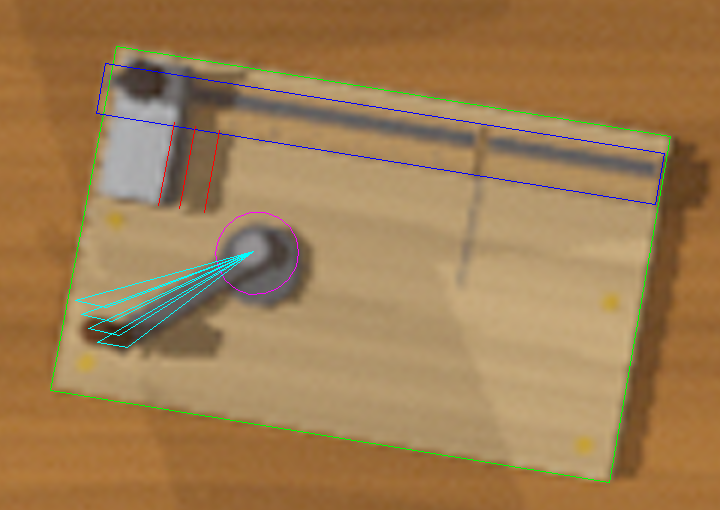

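View pics/ov_side.png

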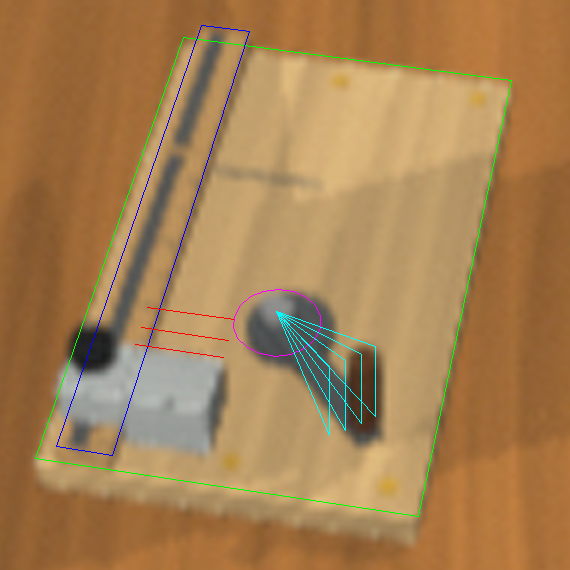

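View pics/ovs_top.png

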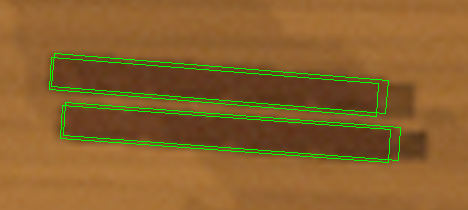

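View pics/ovs_side.png

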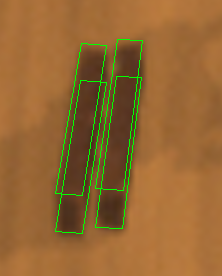

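The grey right-hand ends of the strips are shadow on the bench. The fit follows the red-brown tops at (281–337, 204–222), and the strips are 22.5 mm apart centre to centre, so about a 6.5 mm gap, with a 7 mm stagger. The jig overlay is good to about 2 mm. The stop face is near jig y≈108 and the lever at about 0.25. Turning the tool first.

```bash
cat >> h.py <<'E'
def cur():
    s=env.get_state();q=s["orientation"];M=R.from_quat([q[1],q[2],q[3],q[0]]).as_matrix();return s,M
def go(x,y,z,yawdeg):
    """print shift in tool axes (units of 0.05m) after a turn, turn units of 8deg about tool z; target TCP world, tool x yaw"""
    s,M=cur();p=s["tcp_pos"];y0=np.degrees(np.arctan2(M[1,0],M[0,0]));d=(yawdeg-y0+90)%180-90
    tilt=np.degrees(np.arccos(-M[2,2]))
    Y=np.radians(y0+d);T=np.array([[np.cos(Y),np.sin(Y),0],[np.sin(Y),-np.cos(Y),0],[0,0,-1]])
    v=np.array([x,y,z])-p
    print("t",round(s["clock"],2),"pos",p.round(4),"yaw",y0.round(2),"tilt",tilt.round(2),"gap",round(s["finger_gap"],4),"F",s["wrist_force"].round(1),"j",s["joint_pos"].round(2))
    print("turn z units",(-d/8).round(3),"shift units after turn",(T.T@v/.05).round(3), "before-turn axes",(M.T@v/.05).round(3))
def jp(x,y,z=0): return tf(np.load("jig.npy"),[[x,y,z]])[0]
E
python3 -m inch '[[0,0,-1,0,0,0,0],[0,0,-1,0,0,0,0],[0,0,-1,0,0,0,0],[0,0,-1,0,0,0,0],[0,0,-1,0,0,0,0],[0,0,-1,0,0,0,0],[0,0,-1,0,0,0,0],[0,0,-1,0,0,0,0]]' 60
python3 -c "
from h import *
go(.4858,-.2696,.1,-3.7)"
```

```text
clock: 0.9
tcp_pos: [0.22, -0.5309, 0.2308]
orientation: [-0.001, 1.0, -0.028, -0.0]
wrist_force: [0.3, 0.5, -0.2]
finger_gap: 0.0854
t 0.9 pos [ 0.22   -0.5309  0.2308] yaw -3.16 tilt 0.06 gap 0.0854 F [ 0.3  0.5 -0.2] j [-1.32  0.31  0.05  1.3   0.    0.31]
turn z units 0.067 shift units after turn [ 4.967 -5.559  2.615] before-turn axes [ 5.02  -5.509  2.619]
```

```bash
python3 -m inch '[[0,0,0,0.5,-0.55,0.26,0],[0,0,0,0.5,-0.55,0.26,0],[0,0,0,0.5,-0.55,0.26,0],[0,0,0,0.5,-0.55,0.26,0],[0,0,0,0.5,-0.55,0.26,0],[0,0,0,0.5,-0.55,0.26,0],[0,0,0,0.5,-0.55,0.26,0],[0,0,0,0.5,-0.55,0.26,0],[0,0,0,0.5,-0.55,0.26,0],[0,0,0,0.5,-0.55,0.26,0],[0,0,0,0,0,0,0],[0,0,0,0,0,0,0]]'
python3 - <<'E'
from h import *
go(.4858,-.2696,.03,-3.7)
for n,(a,b,c,d) in {"top":(265,180,365,245),"side":(215,100,315,200)}.items():
    im=env.read_camera(n)[b:d,a:c,::-1];cv2.imwrite(f"pics/{n}1.png",cv2.resize(im,None,fx=6,fy=6,interpolation=cv2.INTER_CUBIC))
E
```

```text
clock: 2.1
tcp_pos: [0.4863, -0.271, 0.1005]
orientation: [-0.0, 1.0, -0.029, -0.001]
wrist_force: [0.1, -0.7, -0.6]
finger_gap: 0.0852
t 2.1 pos [ 0.4863 -0.271   0.1005] yaw -3.37 tilt 0.1 gap 0.0852 F [ 0.1 -0.7 -0.6] j [-0.65  0.35 -0.23  0.99 -0.    0.98]
turn z units 0.041 shift units after turn [-0.011 -0.027  1.411] before-turn axes [-0.009 -0.027  1.411]
```

View pics/top1.png

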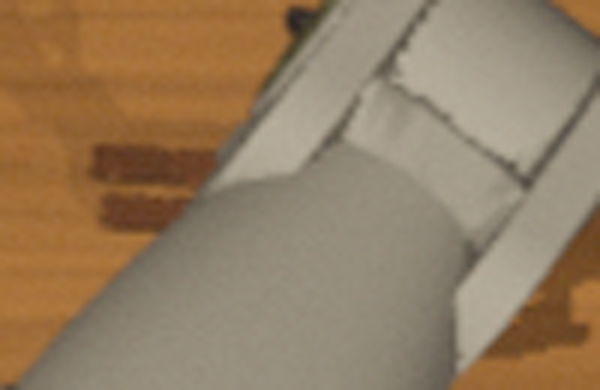

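View pics/side1.png

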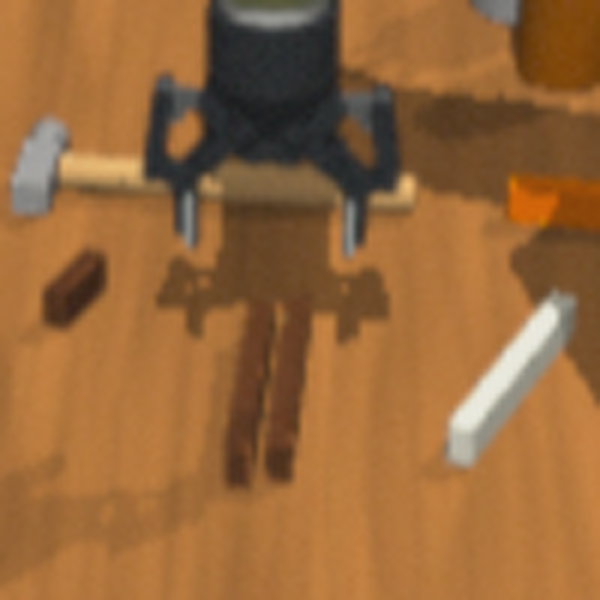

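The view is clear: the pair sits below the open fingers at about (268,400) in the crop, and the fingers straddle it. I'll go down so the tips end about 13 mm above the strips' underside, then close.

```bash
python3 -m inch '[[0,0,0.04,0,0,0.4,0],[0,0,0,0,-0.03,0.4,0],[0,0,0,0,0,0.4,0],[0,0,0,0,0,0.4,0],[0,0,0,0,0,0.15,0],[0,0,0,0,0,0,0],[0,0,0,0,0,0,0.4],[0,0,0,0,0,0,0.7],[0,0,0,0,0,0,1],[0,0,0,0,0,0,1],[0,0,0,0,0,0,1]]' 60
python3 -m inch '[[0,0,0,0,0,0,1],[0,0,0,0,0,0,1],[0,0,0,0,0,0,1],[0,0,0,0,0,0,1]]'
```

```text
clock: 3.3
tcp_pos: [0.4869, -0.2709, 0.0147]
orientation: [0.001, 0.999, -0.033, 0.001]
wrist_force: [-2.0, -0.3, 4.8]
finger_gap: 0.0303
clock: 3.7
tcp_pos: [0.4869, -0.2709, 0.0147]
orientation: [0.001, 0.999, -0.033, 0.001]
wrist_force: [-0.7, 0.2, 5.9]
finger_gap: 0.0303
```

```bash
python3 -m inch '[[0,0,0,0,0,-0.1,1],[0,0,0,0,0,-0.3,1],[0,0,0,0,0,-0.5,1],[0,0,0,0,0,-0.5,1],[0,0,0,0,0,-0.5,1],[0,0,0,0,0,-0.3,1],[0,0,0,0,0,0,1]]'
python3 - <<'E'
from h import *
go(*jp(.032,.0,.15),np.degrees(np.load("jig.npy")[2]))
n="side";im=env.read_camera(n)[80:200,200:320,::-1];cv2.imwrite(f"pics/{n}2.png",cv2.resize(im,None,fx=5,fy=5,interpolation=cv2.INTER_CUBIC))
E
```

```text
clock: 4.4
tcp_pos: [0.4878, -0.2714, 0.1262]
orientation: [0.001, 0.999, -0.033, 0.002]
wrist_force: [-0.3, -0.8, -1.0]
finger_gap: 0.0303
t 4.4 pos [ 0.4878 -0.2714  0.1262] yaw -3.8 tilt 0.25 gap 0.0303 F [-0.3 -0.8 -1. ] j [-0.65  0.33 -0.19  1.04  0.    0.99]
turn z units 0.587 shift units after turn [ 0.123 -9.541 -0.477] before-turn axes [ 0.906 -9.498 -0.496]
```

View pics/side2.png

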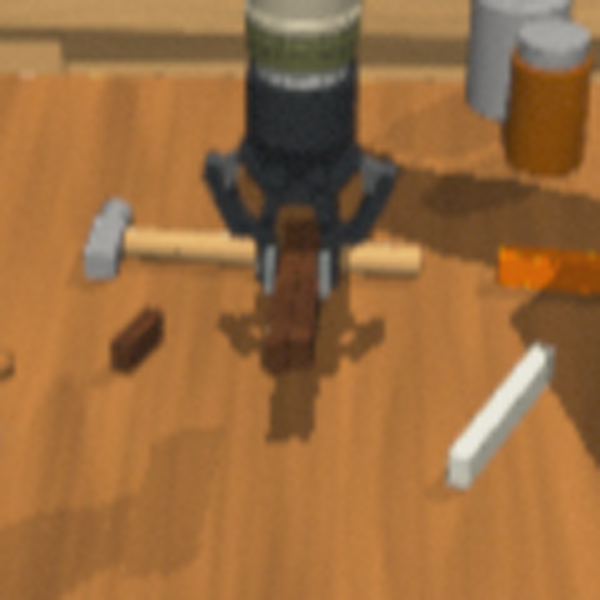

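Both strips are held, hanging level between the fingers at crop (295,300). Moving over the jig.

```bash
python3 -c "
from h import *
go(*jp(.033,.012,.10),np.degrees(np.load('jig.npy')[2]))"
python3 -m inch '[[0,0,0.6,0,0,0,1],[0,0,0,0.01,-0.8,-0.04,1],[0,0,0,0.01,-0.8,-0.04,1],[0,0,0,0.01,-0.8,0,1],[0,0,0,0.01,-0.8,0,1],[0,0,0,0.01,-0.8,0,1],[0,0,0,0.01,-0.8,0,1],[0,0,0,0.01,-0.8,0,1],[0,0,0,0.01,-0.8,0,1],[0,0,0,0.01,-0.8,0,1],[0,0,0,0.01,-0.8,0,1],[0,0,0,0.01,-0.8,0,1]]'

```

```text
t 4.45 pos [ 0.4871 -0.2708  0.1246] yaw -3.8 tilt 0.12 gap 0.0306 F [-1.   0.8 -0.4] j [-0.65  0.33 -0.2   1.04  0.    0.99]
turn z units 0.587 shift units after turn [ 0.16  -9.772  0.491] before-turn axes [ 0.959 -9.727  0.482]
clock: 5.65
tcp_pos: [0.5568, 0.1653, 0.1259]
orientation: [0.0, 0.997, -0.075, -0.001]
wrist_force: [1.1, -0.5, 0.1]
finger_gap: 0.0307
```

```bash
python3 -m inch '[[0,0,0,0.05,-0.9,0,1],[0,0,0,0,0,0.6,1],[0,0,0,0,0,0.5,1],[0,0,0,0,0,0,1],[0,0,0,0,0,0,1]]'
python3 - <<'E'
from h import *
go(*jp(.033,.012,.07),np.degrees(np.load("jig.npy")[2]))
for n,(a,b,c,d) in {"top":(80,150,200,240),"side":(180,200,300,320)}.items():
    im=env.read_camera(n)[b:d,a:c,::-1];cv2.imwrite(f"pics/{n}3.png",cv2.resize(im,None,fx=5,fy=5,interpolation=cv2.INTER_CUBIC))
E
```

```text
clock: 6.15
tcp_pos: [0.5657, 0.2075, 0.0714]
orientation: [0.001, 0.997, -0.075, -0.002]
wrist_force: [-0.1, 0.7, -0.4]
finger_gap: 0.0303
t 6.15 pos [0.5657 0.2075 0.0714] yaw -8.62 tilt 0.21 gap 0.0303 F [-0.1  0.7 -0.4] j [ 0.22  0.46 -0.14  0.97 -0.    1.94]
turn z units -0.015 shift units after turn [ 0.018 -0.079  0.028] before-turn axes [ 0.018 -0.079  0.028]
```

View pics/top3.png

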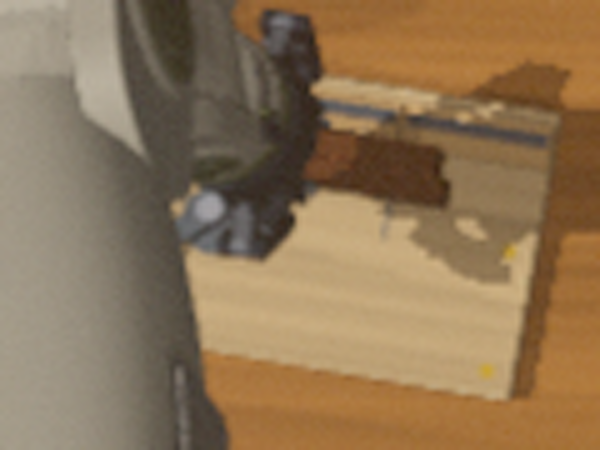

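View pics/side3.png

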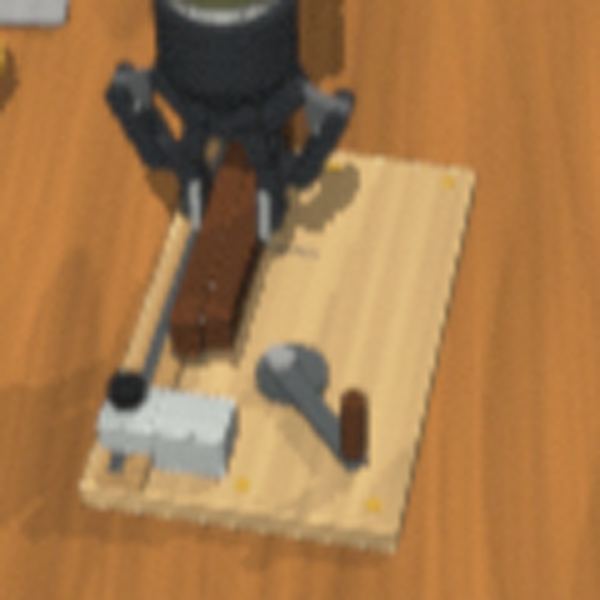

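```bash
cat >> h.py <<'E'
def overlay(name,n,crop,f,polys,im=None):
    a,b,c,d=crop;im=env.read_camera(n)[:,:,::-1] if im is None else im
    o=cv2.resize(im[b:d,a:c],None,fx=f,fy=f,interpolation=cv2.INTER_CUBIC)
    for P,col in polys:
        q=((proj(n,P)+.5-[a,b])*f*16).astype(int);cv2.polylines(o,[q.reshape(-1,1,2)],True,col,1,cv2.LINE_AA,4)
    cv2.imwrite(name,o)
def rect(p,x0,x1,y0,y1,z): return tf(p,[[x0,y0,z],[x1,y0,z],[x1,y1,z],[x0,y1,z]])
E
python3 - <<'E'
from h import *
J=np.load("jig.npy");s,M=cur();p=s["tcp_pos"];P=[p[0],p[1],np.arctan2(M[1,0],M[0,0])]
polys=[(rect(P,-.016,.016,-.08,.08,p[2]-.0147),(0,255,0)),(rect(P,-.016,.016,-.08,.08,p[2]+.0133),(0,255,0)),
 (rect(J,-.085,.085,-.12,.155,.018),(255,0,0)),(rect(J,.05,.075,-.12,.155,.028),(255,0,255)),(rect(J,.066,.066,-.12,.155,.028),(0,0,255))]
for n,c,f in(("top",(125,160,200,235),8),("side",(190,215,290,315),6)): overlay(f"pics/{n}4.png",n,c,f,polys)
E
```

```text
(no output)
```

View pics/top4.png

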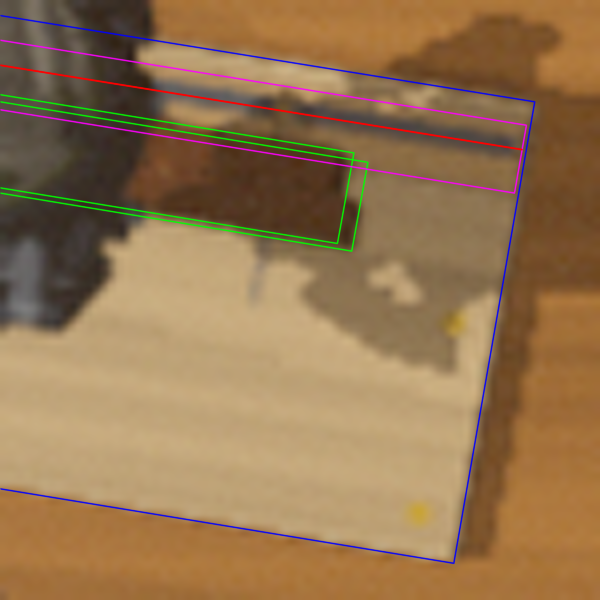

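View pics/side4.png

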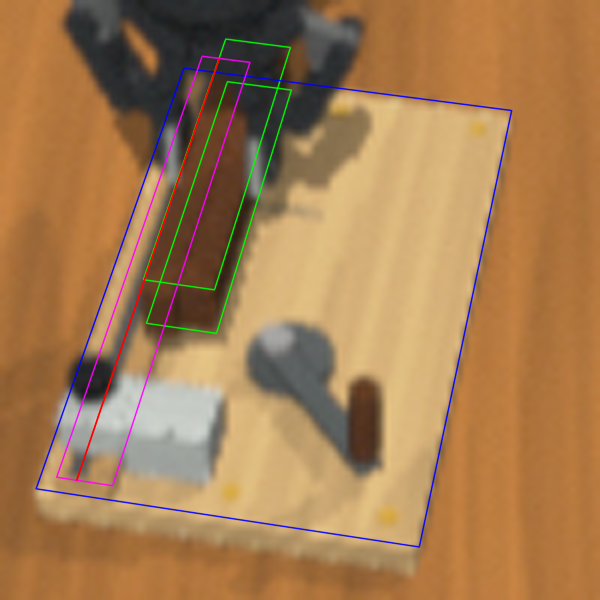

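```bash
python3 - <<'E'
from h import *
im=env.read_camera("side")[:,:,::-1]
o=cv2.resize(im[225:275,200:250],None,fx=11,fy=11,interpolation=cv2.INTER_CUBIC);o=cv2.convertScaleAbs(o,alpha=1.6,beta=10);cv2.imwrite("pics/s5.png",o)
im=env.read_camera("top")[:,:,::-1]
o=cv2.resize(im[168:200,138:178],None,fx=14,fy=14,interpolation=cv2.INTER_CUBIC);o=cv2.convertScaleAbs(o,alpha=1.6,beta=10);cv2.imwrite("pics/t5.png",o)
E
```

```text
(no output)
```

View pics/s5.png

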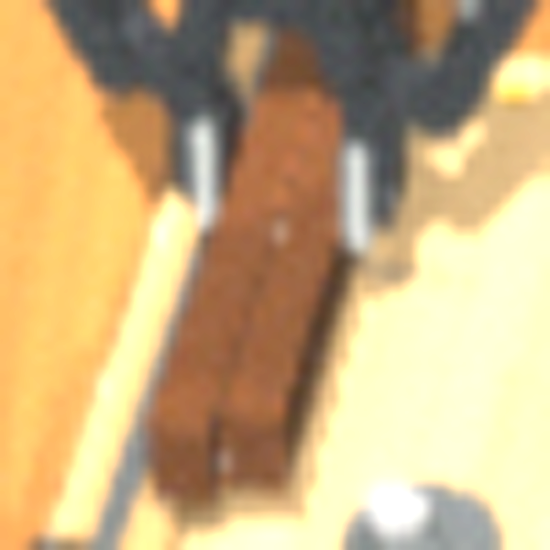

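View pics/t5.png

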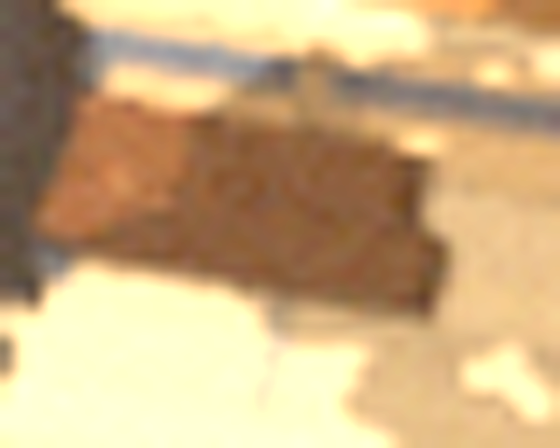

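```bash
python3 - <<'E'
from h import *
J=np.load("jig.npy");s,M=cur();p=s["tcp_pos"]
def inj(w): 
    c,s_=np.cos(J[2]),np.sin(J[2]);d=w[:2]-J[:2];return np.round(1000*np.array([c*d[0]+s_*d[1],-s_*d[0]+c*d[1]]),1)
T=lambda u,v:(138+(u+.5)/14-.5,168+(v+.5)/14-.5)
S=lambda u,v:(200+(u+.5)/11-.5,225+(v+.5)/11-.5)
print("tcp in jig",inj(p))
zt=p[2]+.0133;zb=p[2]-.0147
for nm,a in(("A-end up corner",(430,150)),("A upper edge mid",(265,123)),("B-end low corner",(430,312)),("B low edge mid",(255,282)),("B up corner",(445,240))): print(nm,inj(ray("top",T(*a),zt)))
for nm,a,z in(("A top lead left",(150,420),zt),("A/B top lead mid",(215,423),zt),("B top lead right",(288,420),zt),("A bot left",(158,488),zb),("B bot right",(285,490),zb),("left edge at finger",(215,215),zt),("right edge at finger",(340,215),zt)): print(nm,inj(ray("side",S(*a),z)))
# track & fence in both
print("track top",[inj(ray("top",T(*a),.028)) for a in((100,42),(540,118))])
print("track side",[inj(ray("side",S(*a),.028)) for a in((195,280),(120,505))])
E
```

```text
tcp in jig [34.3  8.6]
A-end up corner [ 50.4 -70.3]
A upper edge mid [ 50.5 -37. ]
B-end low corner [ 18.7 -76. ]
B low edge mid [ 19.  -40.7]
B up corner [ 33.2 -76.4]
A top lead left [49.  94.7]
A/B top lead mid [33.5 92.8]
B top lead right [16.6 88.7]
A bot left [49.3 90.9]
B bot right [18.9 85.8]
left edge at finger [50. 25.]
right edge at finger [19.4 19.3]
track top [array([66.9, 12.8]), array([ 66., -80.])]
track side [array([65.9, -8.4]), array([65.7, 70.7])]
```

Both views agree: held pair spans jig x≈18.5–50, leading end at jig y≈92, yaw right. I'll shift 3 mm toward the cam to clear the fence and lower.

```bash
python3 -m inch '[[0,0,0,-0.06,0,0,1],[0,0,0,0,0,0.3,1],[0,0,0,0,0,0.3,1],[0,0,0,0,0,0.08,1],[0,0,0,0,0,0,1]]'
python3 -m inch '[[0,0,0,0,0,0.06,1],[0,0,0,0,0,0,1]]'
```

```text
clock: 6.95
tcp_pos: [0.5634, 0.2081, 0.0383]
orientation: [0.0, 0.997, -0.075, -0.001]
wrist_force: [-0.1, 0.3, -0.4]
finger_gap: 0.0305
clock: 7.15
tcp_pos: [0.5644, 0.2083, 0.0362]
orientation: [-0.0, 0.997, -0.075, 0.0]
wrist_force: [0.2, 0.0, -1.0]
finger_gap: 0.0307
```

```bash
python3 -m inch '[[0,0,0,0,0,0.04,1],[0,0,0,0,0,0,1]]'
python3 -m inch '[[0,0,0,0,0,0.03,1],[0,0,0,0,0,0,1]]'
python3 -c "
from h import *
J=np.load('jig.npy')
P=[(rect(J,.016,.048,-.07,.09,.018),(0,255,0)),(rect(J,.05,.05,-.12,.155,.028),(255,0,255))]
overlay('pics/s6.png','side',(190,215,290,315),6,P)"
```

```text
clock: 7.35
tcp_pos: [0.5642, 0.2083, 0.0339]
orientation: [-0.0, 0.997, -0.075, 0.0]
wrist_force: [0.1, 0.2, -1.1]
finger_gap: 0.0304
clock: 7.55
tcp_pos: [0.5644, 0.2083, 0.0327]
orientation: [-0.0, 0.997, -0.075, 0.0]
wrist_force: [-0.4, 0.4, 1.7]
finger_gap: 0.0305
```

View pics/s6.png

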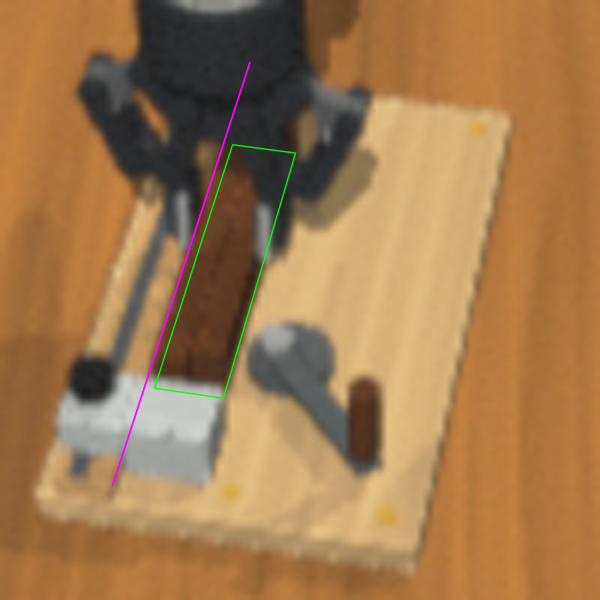

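Strips are on the base between cam and fence (contact felt at TCP z 0.0327). Releasing and rising.

```bash
python3 -m inch '[[0,0,0,0,0,0,0.5],[0,0,0,0,0,0,0.3],[0,0,0,0,0,0,0.3],[0,0,0,0,0,0,0.3],[0,0,0,0,0,-0.4,0.3],[0,0,0,0,0,-0.8,0.3],[0,0,0,0,0,-0.6,0.5],[0,0,0,0,1,0,1],[0,0,0,0,1,0,1],[0,0,0,0,0.6,0,1],[0,0,0,0,0,0,1],[0,0,0,0,0,0,1]]'
python3 - <<'E'
from h import *
J=np.load('jig.npy')
go(*jp(.034,-.10,.06),np.degrees(J[2]))
P=[(rect(J,.016,.048,-.07,.09,.046),(0,255,0))]
overlay('pics/s7.png','side',(190,215,290,315),6,P)
overlay('pics/t7.png','top',(80,150,200,240),6,P)
E
```

```text
clock: 8.8
tcp_pos: [0.5447, 0.0793, 0.1224]
orientation: [-0.0, 0.997, -0.076, 0.0]
wrist_force: [-0.0, -0.0, 0.6]
finger_gap: -0.0001
t 8.8 pos [0.5447 0.0793 0.1224] yaw -8.71 tilt 0.03 gap -0.0001 F [-0.  -0.   0.6] j [-0.    0.32 -0.22  1.03  0.    1.72]
turn z units -0.027 shift units after turn [ 0.075 -0.438  1.248] before-turn axes [ 0.073 -0.437  1.249]
```

View pics/s7.png

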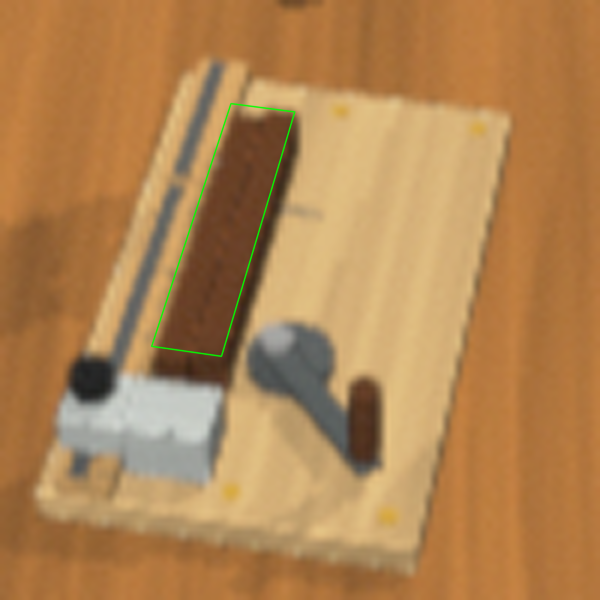

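View pics/t7.png

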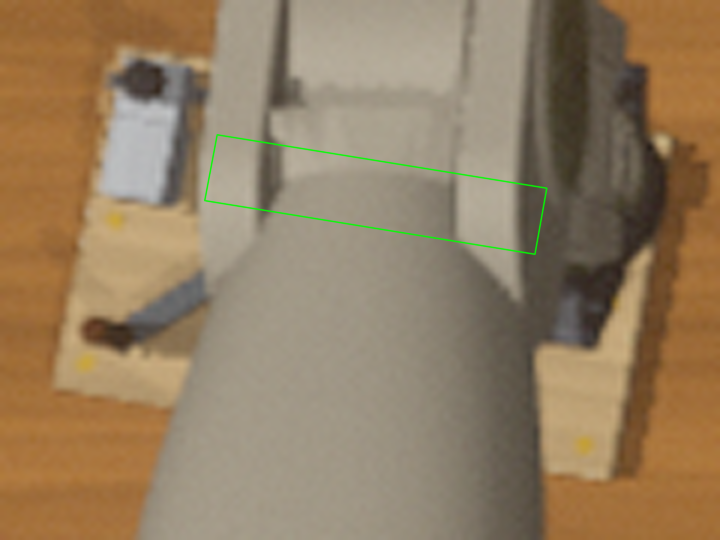

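Strips are upright on the base and stop untouched. Lowering the closed fingers behind their rear ends.

```bash
python3 -m inch '[[0,0,0,0.05,-0.2,0.4,1],[0,0,0,0,0,0.4,1],[0,0,0,0,0,0.4,1],[0,0,0,0,0,0.4,1],[0,0,0,0,0,0.23,1],[0,0,0,0,0,0,1]]'
python3 - <<'E'
from h import *
J=np.load('jig.npy')
go(*jp(.034,-.10,.031),np.degrees(J[2]))
overlay('pics/s8.png','side',(190,215,290,315),6,[])
E
```

```text
clock: 9.5
tcp_pos: [0.5472, 0.0902, 0.029]
orientation: [0.0, 0.997, -0.074, -0.002]
wrist_force: [0.1, -0.4, -0.7]
finger_gap: 0.0002
t 9.5 pos [0.5472 0.0902 0.029 ] yaw -8.52 tilt 0.2 gap 0.0002 F [ 0.1 -0.4 -0.7] j [ 0.02  0.42 -0.32  0.83  0.    1.74]
turn z units -0.003 shift units after turn [ 0.059 -0.213 -0.041] before-turn axes [ 0.059 -0.213 -0.041]
```

View pics/s8.png

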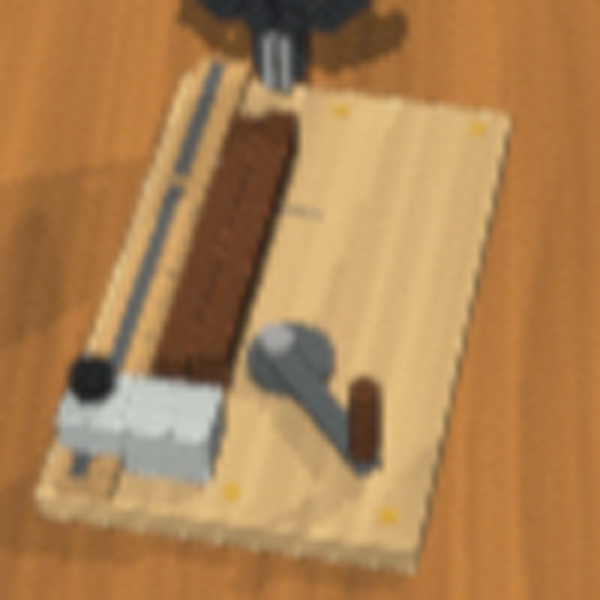

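```bash
python3 -m inch '[[0,0,0,0.03,-0.08,-0.03,1],[0,0,0,0,-0.08,0,1],[0,0,0,0,-0.08,0,1],[0,0,0,0,-0.06,0,1],[0,0,0,0,-0.06,0,1],[0,0,0,0,-0.06,0,1],[0,0,0,0,-0.06,0,1],[0,0,0,0,-0.06,0,1],[0,0,0,0,-0.06,0,1],[0,0,0,0,-0.06,0,1],[0,0,0,0,0,0,1]]'
python3 - <<'E'
from h import *
J=np.load('jig.npy')
go(*jp(.035,-.063,.031),np.degrees(J[2]))
overlay('pics/s9.png','side',(195,220,275,310),7,[])
E
```

```text
clock: 10.65
tcp_pos: [0.5551, 0.122, 0.0322]
orientation: [-0.0, 0.997, -0.075, 0.0]
wrist_force: [-0.3, -0.7, 0.4]
finger_gap: 0.0004
t 10.65 pos [0.5551 0.122  0.0322] yaw -8.59 tilt 0.0 gap 0.0004 F [-0.3 -0.7  0.4] j [ 0.08  0.44 -0.29  0.85  0.    1.8 ]
turn z units -0.012 shift units after turn [ 0.017 -0.302  0.025] before-turn axes [ 0.016 -0.302  0.025]
```

View pics/s9.png

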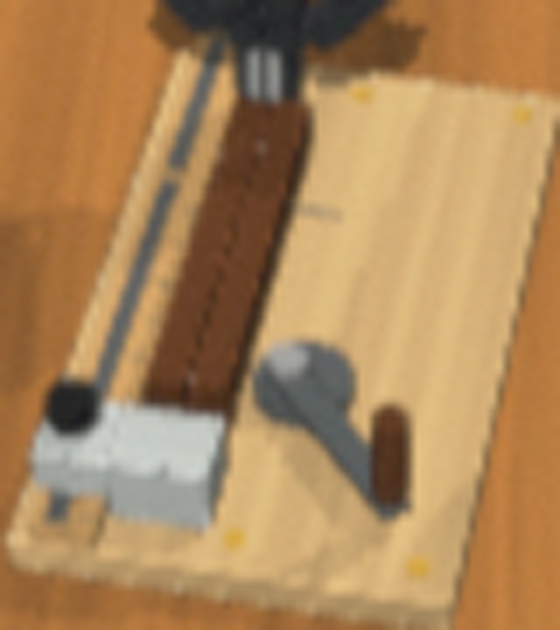

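Fingers are centred on the rear ends of both strips at (268,100). The strip fronts are still short of the stop, so I'll continue in small steps and watch the force.

```bash
python3 -m inch '[[0,0,0,0,-0.04,0,1],[0,0,0,0,-0.04,0,1],[0,0,0,0,-0.04,0,1],[0,0,0,0,-0.04,0,1],[0,0,0,0,0,0,1]]'
python3 -m inch '[[0,0,0,0,-0.03,0,1],[0,0,0,0,0,0,1]]'
python3 -m inch '[[0,0,0,0,-0.03,0,1],[0,0,0,0,0,0,1]]'
python3 -m inch '[[0,0,0,0,-0.03,0,1],[0,0,0,0,0,0,1]]'
```

```text
clock: 11.2
tcp_pos: [0.5563, 0.1299, 0.0323]
orientation: [-0.0, 0.997, -0.075, 0.0]
wrist_force: [-0.1, 1.1, -0.2]
finger_gap: -0.0002
clock: 11.4
tcp_pos: [0.5565, 0.1312, 0.0323]
orientation: [-0.0, 0.997, -0.075, 0.0]
wrist_force: [0.2, 0.3, -0.1]
finger_gap: 0.0001
clock: 11.6
tcp_pos: [0.5567, 0.1327, 0.0323]
orientation: [-0.0, 0.997, -0.075, 0.0]
wrist_force: [-0.3, 0.6, -0.0]
finger_gap: -0.0
clock: 11.8
tcp_pos: [0.5569, 0.1342, 0.0323]
orientation: [-0.0, 0.997, -0.075, 0.0]
wrist_force: [-0.2, 0.9, -0.0]
finger_gap: -0.0
```

```bash
for i in 1; do python3 -m inch '[[0,0,0,0,-0.02,0,1],[0,0,0,0,0,0,1]]' | grep -E "tcp|wrist"; python3 -m inch '[[0,0,0,0,-0.02,0,1],[0,0,0,0,0,0,1]]'| grep -E "tcp|wrist"; done
python3 -m inch '[[0,0,0,0,-0.02,0,1],[0,0,0,0,0,0,1]]'| grep -E "tcp|wrist"
python3 - <<'E'
from h import *
overlay('pics/s10.png','side',(195,220,275,310),7,[])
E
```

```text
tcp_pos: [0.557, 0.1351, 0.0323]
wrist_force: [-0.0, -0.5, -0.2]
tcp_pos: [0.5572, 0.1361, 0.0323]
wrist_force: [-0.2, -1.2, 0.0]
tcp_pos: [0.5574, 0.1371, 0.0323]
wrist_force: [0.1, -0.6, 0.5]
```

View pics/s10.png

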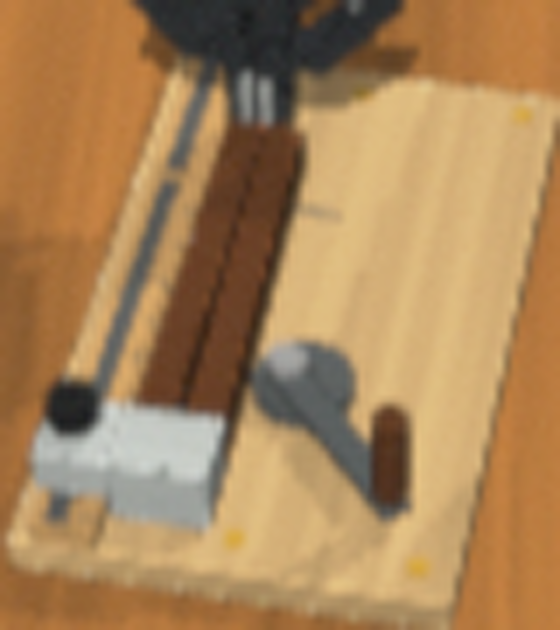

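```bash
python3 -m inch '[[0,0,0,0,-0.02,0,1],[0,0,0,0,0,0,1]]'| grep -E "tcp|wrist"
python3 -m inch '[[0,0,0,0,-0.02,0,1],[0,0,0,0,0,0,1]]'| grep -E "tcp|wrist"
```

```text
tcp_pos: [0.5575, 0.1381, 0.0323]
wrist_force: [0.2, -0.8, 0.6]
tcp_pos: [0.5576, 0.139, 0.0323]
wrist_force: [-0.3, -0.8, 0.6]
```

```bash
python3 -m inch '[[0,0,0,0,-0.02,0,1],[0,0,0,0,0,0,1]]'| grep -E "tcp|wrist"
```

```text
tcp_pos: [0.5576, 0.139, 0.0323]
wrist_force: [-1.8, -5.0, 2.1]
```

```bash
python3 -m inch '[[0,0,0,0,-0.015,0,1],[0,0,0,0,0,0,1]]'| grep -E "tcp|wrist"
python3 - <<'E'
from h import *
im=env.read_camera("side")[:,:,::-1]
o=cv2.resize(im[230:300,195:245],None,fx=8,fy=8,interpolation=cv2.INTER_CUBIC);cv2.imwrite("pics/s11.png",cv2.convertScaleAbs(o,alpha=1.4,beta=20))
E
```

```text
tcp_pos: [0.5576, 0.139, 0.0323]
wrist_force: [-0.4, -7.8, 1.7]
```

View pics/s11.png

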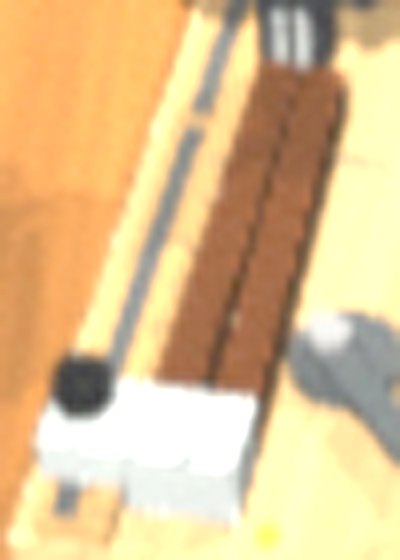

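Both strips now sit against the stop (7.8 N, below the 22 N slip, and the stop hasn't moved). There may be a small gap between strips and fence, so I'll nudge the pair sideways against the fence low down before clamping.

```bash
python3 -m inch '[[0,0,0,0,0.1,0,1],[0,0,0,0,0.3,0,1],[0,0,0,0,0,-0.6,1],[0,0,0,0,0,-0.6,1],[0,0,0,0,0,0,1]]'| grep -E "tcp|wrist"
python3 -c "
from h import *
go(*jp(-.012,.018,.023),np.degrees(np.load('jig.npy')[2]))"
```

```text
tcp_pos: [0.5578, 0.1205, 0.0964]
wrist_force: [-0.1, 0.3, 0.1]
t 13.8 pos [0.5578 0.1205 0.0964] yaw -8.64 tilt 0.43 gap -0.0001 F [-0.1  0.3  0.1] j [ 0.07  0.37 -0.21  0.98  0.    1.79]
turn z units -0.017 shift units after turn [-0.983 -1.942  1.468] before-turn axes [-0.998 -1.937  1.465]
```

```bash
python3 -m inch '[[0,0,0,-0.5,0,0,1],[0,0,0,-0.5,-0.5,0,1],[0,0,0,0,-0.7,0,1],[0,0,0,0,-0.7,0.3,1],[0,0,0,0,0,0.4,1],[0,0,0,0,0,0.4,1],[0,0,0,0,0,0.33,1],[0,0,0,0,0,0,1],[0,0,0,0,0,0,1]]'| grep -E "tcp|wrist"
python3 - <<'E'
from h import *
go(*jp(.0,.018,.023),np.degrees(np.load('jig.npy')[2]))
overlay('pics/s12.png','side',(190,215,290,315),6,[])
E
```

```text
tcp_pos: [0.5191, 0.2219, 0.02]
wrist_force: [0.6, 0.1, 0.3]
t 14.7 pos [0.5191 0.2219 0.02  ] yaw -8.62 tilt 0.07 gap 0.0001 F [0.6 0.1 0.3] j [ 0.26  0.45 -0.31  0.82  0.    1.98]
turn z units -0.015 shift units after turn [ 0.323 -0.052 -0.06 ] before-turn axes [ 0.323 -0.053 -0.061]
```

View pics/s12.png

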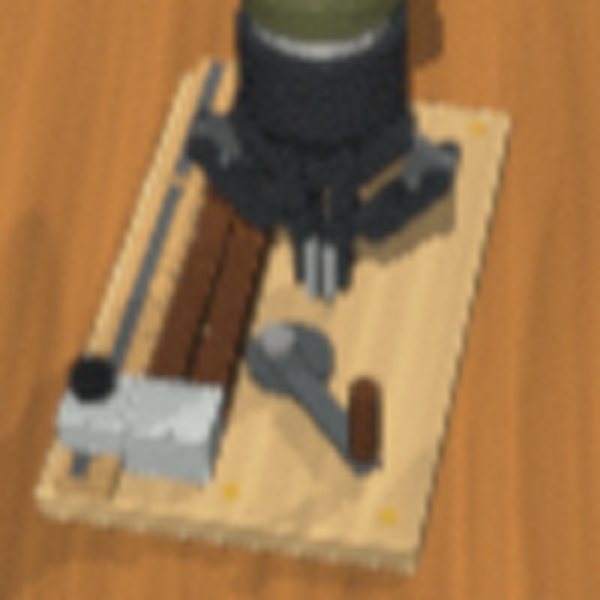

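```bash
python3 -m inch '[[0,0,0,0.08,0,-0.04,1],[0,0,0,0.08,0,0,1],[0,0,0,0.08,0,0,1],[0,0,0,0.06,0,0,1],[0,0,0,0,0,0,1]]'| grep -E "tcp|wrist"
python3 -m inch '[[0,0,0,0.03,0,0,1],[0,0,0,0,0,0,1]]'| grep -E "tcp|wrist"
python3 -m inch '[[0,0,0,0.03,0,0,1],[0,0,0,0,0,0,1]]'| grep -E "tcp|wrist"
```

```text
tcp_pos: [0.5351, 0.22, 0.0228]
wrist_force: [-0.3, -0.5, -0.3]
tcp_pos: [0.536, 0.2198, 0.0227]
wrist_force: [0.2, -0.4, 0.7]
tcp_pos: [0.5374, 0.2196, 0.0227]
wrist_force: [0.6, -0.1, -0.6]
```

```bash
python3 -m inch '[[0,0,0,0.03,0,0,1],[0,0,0,0,0,0,1]]'| grep -E "tcp|wrist"
python3 -m inch '[[0,0,0,0.03,0,0,1],[0,0,0,0,0,0,1]]'| grep -E "tcp|wrist"
```

```text
tcp_pos: [0.539, 0.2195, 0.0228]
wrist_force: [-0.5, 0.3, 0.4]
tcp_pos: [0.5398, 0.2194, 0.0227]
wrist_force: [-3.0, 1.3, 1.2]
```

```bash
python3 -m inch '[[0,0,0,0.02,0,0,1],[0,0,0,0,0,0,1]]'| grep -E "tcp|wrist"
python3 - <<'E'
from h import *
overlay('pics/s13.png','side',(190,215,290,315),6,[])
E
```

```text
tcp_pos: [0.5398, 0.2194, 0.0227]
wrist_force: [-6.6, 1.8, 4.6]
```

View pics/s13.png

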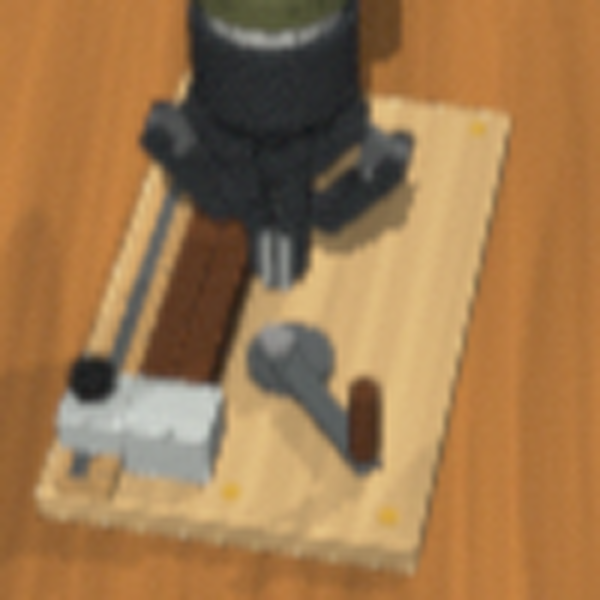

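The pair is now closed up against the fence (stalled at 6.6 N). I'll back off and re-check the ends with one more gentle push.

```bash
python3 -m inch '[[0,0,0,-0.15,0,0,1],[0,0,0,-0.15,0,0,1],[0,0,0,0,0,-0.6,1],[0,0,0,0,0,-0.6,1],[0,0,0,0,0,-0.3,1],[0,0,0,0,0,0,1]]'| grep -E "tcp|wrist"
python3 - <<'E'
from h import *
go(*jp(.0345,-.078,.031),np.degrees(np.load('jig.npy')[2]))
im=env.read_camera("side")[:,:,::-1]
o=cv2.resize(im[230:300,195:245],None,fx=8,fy=8,interpolation=cv2.INTER_CUBIC);cv2.imwrite("pics/s14.png",cv2.convertScaleAbs(o,alpha=1.4,beta=20))
E
```

```text
tcp_pos: [0.5286, 0.2218, 0.1005]
wrist_force: [0.5, -0.1, -0.6]
t 16.9 pos [0.5286 0.2218 0.1005] yaw -8.62 tilt 0.35 gap -0.0001 F [ 0.5 -0.1 -0.6] j [ 0.26  0.38 -0.19  0.99 -0.    1.98]
turn z units -0.015 shift units after turn [0.824 1.894 1.39 ] before-turn axes [0.82  1.895 1.392]
```

View pics/s14.png

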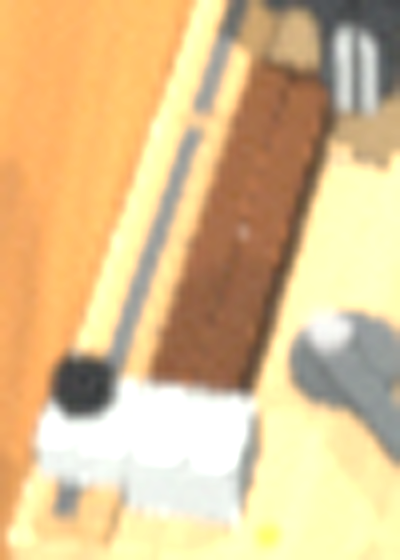

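```bash
python3 -m inch '[[0,0,0,0,0.6,0,1],[0,0,0,0.4,0.7,0,1],[0,0,0,0.42,0.6,0,1],[0,0,0,0,0,0.5,1],[0,0,0,0,0,0.5,1],[0,0,0,0,0,0.39,1],[0,0,0,0,-0.08,0,1],[0,0,0,0,-0.08,0,1],[0,0,0,0,-0.05,0,1],[0,0,0,0,0,0,1]]'| grep -E "tcp|wrist"
python3 -m inch '[[0,0,0,0,-0.03,0,1],[0,0,0,0,0,0,1]]'| grep -E "tcp|wrist"
```

```text
tcp_pos: [0.5555, 0.1323, 0.0294]
wrist_force: [0.0, -0.6, 0.7]
tcp_pos: [0.5552, 0.1333, 0.0289]
wrist_force: [-0.3, -0.6, -0.1]
```

```bash
python3 -m inch '[[0,0,0,0,-0.03,-0.03,1],[0,0,0,0,-0.03,0,1],[0,0,0,0,0,0,1]]'| grep -E "tcp|wrist"
python3 -m inch '[[0,0,0,0,-0.02,0,1],[0,0,0,0,0,0,1]]'| grep -E "tcp|wrist"
python3 -m inch '[[0,0,0,0,-0.02,0,1],[0,0,0,0,0,0,1]]'| grep -E "tcp|wrist"
```

```text
tcp_pos: [0.5553, 0.1362, 0.0299]
wrist_force: [0.4, -0.7, 0.6]
tcp_pos: [0.5553, 0.1371, 0.0297]
wrist_force: [-0.6, 0.2, -0.3]
tcp_pos: [0.5554, 0.1381, 0.0297]
wrist_force: [-0.3, 0.0, 0.3]
```

```bash
python3 -m inch '[[0,0,0,0,-0.02,0,1],[0,0,0,0,0,0,1]]'| grep -E "tcp|wrist"
```

```text
tcp_pos: [0.5556, 0.1391, 0.0297]
wrist_force: [-0.7, -0.5, -0.4]
```

```bash
python3 -m inch '[[0,0,0,0,-0.02,0,1],[0,0,0,0,0,0,1]]'| grep -E "tcp|wrist"
```

```text
tcp_pos: [0.5556, 0.1393, 0.0297]
wrist_force: [-0.4, -4.0, 1.3]
```

```bash
python3 -m inch '[[0,0,0,0,-0.02,0,1],[0,0,0,0,0,0,1]]'| grep -E "tcp|wrist"
```

```text
tcp_pos: [0.5556, 0.1393, 0.0298]
wrist_force: [-1.5, -7.8, 1.8]
```

Same stall place as before, so the stop hasn't shifted and the ends are flush. Retracting and locating the lever knob.

```bash
python3 -m inch '[[0,0,0,0,0.1,0,1],[0,0,0,0,0.3,0,1],[0,0,0,0,0,-0.8,1],[0,0,0,0,0,-0.9,0.8],[0,0,0,0,0,-0.5,0.6],[0,0,0,0,0.3,0,0.5],[0,0,0,0,0,0,0.5]]'| grep -E "tcp|wrist|gap"
python3 - <<'E'
from h import *
J=np.load('jig.npy')
def inj(w): 
    c,s_=np.cos(J[2]),np.sin(J[2]);d=w[:2]-J[:2];return np.round(1000*np.array([c*d[0]+s_*d[1],-s_*d[0]+c*d[1]]),1)
for n,c in(("top",(85,190,125,220)),("side",(230,265,265,300))):
    im=env.read_camera(n)[:,:,::-1]
    cv2.imwrite(f"pics/k{n}.png",cv2.resize(im[c[1]:c[3],c[0]:c[2]],None,fx=14,fy=14,interpolation=cv2.INTER_CUBIC))
for j in np.arange(0,.36,.05):
    g=2*np.pi/3+j;P=jp(-.004+.075*np.cos(g),.066+.075*np.sin(g),.078)
    print(round(j,2),((proj("top",[P])[0]+.5-[85,190])*14).round(),((proj("side",[P])[0]+.5-[230,265])*14).round())
E
```

```text
tcp_pos: [0.5507, 0.1047, 0.1401]
wrist_force: [-0.1, -0.7, -1.2]
finger_gap: 0.0425
0.0 [105. 140.] [208. 224.]
0.05 [112. 157.] [227. 218.]
0.1 [119. 174.] [246. 212.]
0.15 [127. 191.] [265. 205.]
0.2 [137. 207.] [283. 197.]
0.25 [147. 223.] [300. 189.]
0.3 [157. 238.] [317. 180.]
0.35 [169. 253.] [333. 170.]
```

View pics/ktop.png

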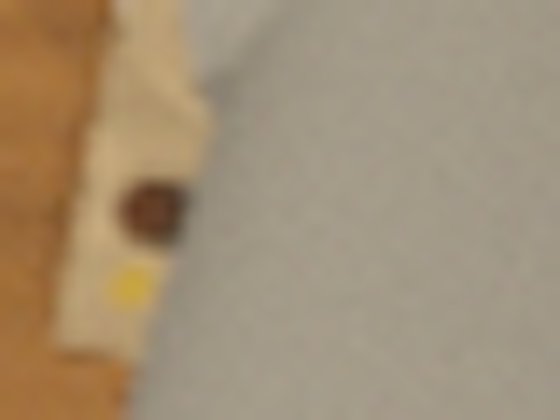

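View pics/kside.png

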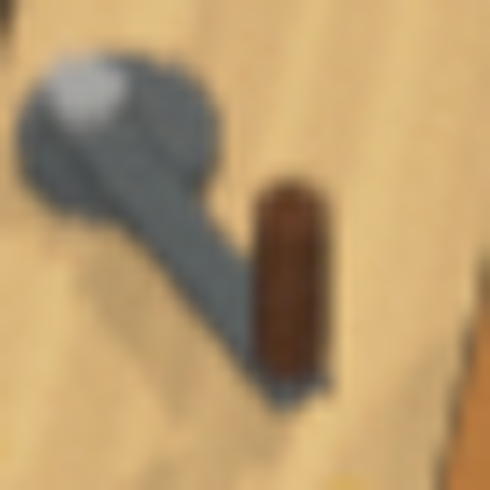

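```bash
python3 -c "
from h import *
g=np.radians(120)+.22
K=jp(-.004+.075*np.cos(g),.066+.075*np.sin(g),.14);print(K);go(*K,34.1)"
python3 -m inch '[[0,0,-1,-1,0,0,0.5],[0,0,0,0,0,0,0.5],[0,0,0,0,0,0,0.5]]'| grep -E "tcp|wrist|gap"
python3 -c "
from h import *
g=np.radians(120)+.22
K=jp(-.004+.075*np.cos(g),.066+.075*np.sin(g),.14);print(K);go(*K,34.1)"
```

```text
[0.49654961 0.33223188 0.14      ]
t 20.25 pos [0.5496 0.1057 0.1384] yaw -8.69 tilt 0.13 gap 0.0426 F [-0.7  0.1 -0.3] j [ 0.05  0.33 -0.16  1.08  0.    1.77]
turn z units -5.348 shift units after turn [ 1.662 -4.347 -0.031] before-turn axes [-1.733 -4.319 -0.028]
tcp_pos: [0.4986, 0.1141, 0.1379]
wrist_force: [-0.0, -0.3, 0.4]
finger_gap: 0.0429
[0.49654961 0.33223188 0.14      ]
t 20.55 pos [0.4986 0.1141 0.1379] yaw -0.61 tilt 0.24 gap 0.0429 F [-0.  -0.3  0.4] j [ 0.07  0.24 -0.28  1.05  0.    1.65]
turn z units -4.338 shift units after turn [ 2.412 -3.636 -0.042] before-turn axes [-0.088 -4.362 -0.043]
```

The test row shows shifts use the axes from before that row's turn. Moving over the knob.

```bash
python3 -m inch '[[0,0,-1,0,0,0,0.5],[0,0,-1,0,0,0,0.5],[0,0,-1,0,0,0,0.5],[0,0,-1,0,0,0,0.5],[0,0,-0.34,0,0,0,0.5],[0,0,0,0.48,-0.73,0,0.5],[0,0,0,0.48,-0.73,0,0.5],[0,0,0,0.48,-0.73,0,0.5],[0,0,0,0.48,-0.73,0,0.5],[0,0,0,0.48,-0.73,0,0.5],[0,0,0,0,0,0,0.5],[0,0,0,0,0,0,0.5]]'| grep -E "tcp|wrist|gap"
python3 - <<'E'
from h import *
g=np.radians(120)+.22
K=jp(-.004+.075*np.cos(g),.066+.075*np.sin(g),.042);go(*K,34.1)
overlay('pics/s15.png','side',(180,190,310,310),5,[(np.array([K,K+[0,0,.036]]),(0,255,0))])
E
```

```text
tcp_pos: [0.4986, 0.3335, 0.1389]
wrist_force: [0.2, 0.9, -0.6]
finger_gap: 0.0427
t 21.75 pos [0.4986 0.3335 0.1389] yaw 34.21 tilt 0.03 gap 0.0427 F [ 0.2  0.9 -0.6] j [ 0.46  0.4  -0.06  1.11 -0.    1.43]
turn z units 0.014 shift units after turn [-0.047 -0.002  1.938] before-turn axes [-0.046 -0.003  1.938]
```

View pics/s15.png

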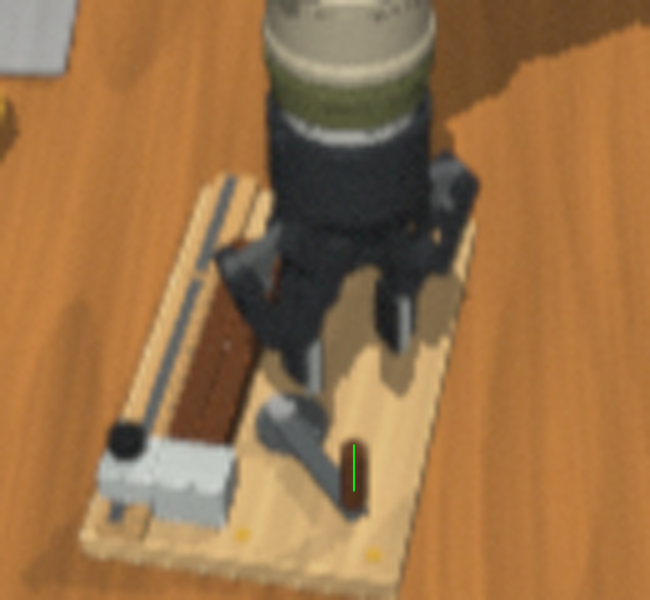

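```bash
python3 -m inch '[[0,0,0,-0.04,0,0.4,0.5],[0,0,0,0,0,0.4,0.5],[0,0,0,0,0,0.4,0.5],[0,0,0,0,0,0.4,0.5],[0,0,0,0,0,0.33,0.5],[0,0,0,0,0,0,0.5]]' 40| grep -E "tcp|wrist|gap"
python3 - <<'E'
from h import *
overlay('pics/s16.png','side',(200,220,300,320),6,[])
E
```

```text
tcp_pos: [0.4953, 0.3286, 0.0408]
wrist_force: [0.5, -0.8, 0.6]
finger_gap: 0.0424
```

View pics/s16.png

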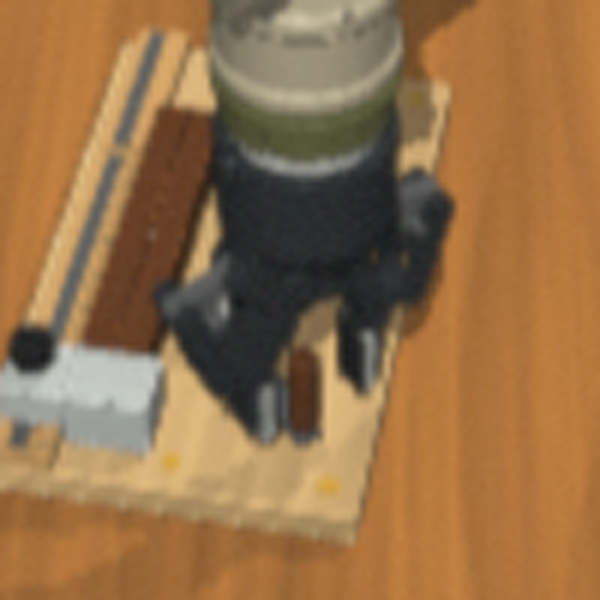

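```bash
python3 -c "
from h import *
g=np.radians(120)+.22
K=jp(-.004+.075*np.cos(g),.066+.075*np.sin(g),.042);go(*K,34.1)"
python3 -m inch '[[0,0,0,0.05,-0.05,0,0.5],[0,0,0,0,0,0,0.6],[0,0,0,0,0,0,0.7],[0,0,0,0,0,0,0.8],[0,0,0,0,0,0,1],[0,0,0,0,0,0,1],[0,0,0,0,0,0,1]]' 40| grep -E "tcp|wrist|gap"
python3 - <<'E'
from h import *
J=np.load('jig.npy');s,M=cur();c,s_=np.cos(J[2]),np.sin(J[2]);d=s["tcp_pos"][:2]-J[:2]
q=np.array([c*d[0]+s_*d[1],-s_*d[0]+c*d[1]])-[-.004,.066];print("r",np.hypot(*q),"joint",np.arctan2(q[1],q[0])-2*np.pi/3)
go(0,0,0,34)
overlay('pics/s17.png','side',(200,220,300,320),6,[])
E
```

```text
t 22.45 pos [0.4962 0.3292 0.0423] yaw 33.97 tilt 0.16 gap 0.0429 F [-0.1  0.5  0.1] j [ 0.45  0.47 -0.2   0.9  -0.    1.43]
turn z units -0.016 shift units after turn [ 0.04  -0.046  0.006] before-turn axes [ 0.04  -0.046  0.006]
tcp_pos: [0.4974, 0.3348, 0.0439]
wrist_force: [-0.7, -0.6, 5.6]
finger_gap: 0.0128
r 0.07665104425608592 joint 0.19263952270801
t 23.15 pos [0.4974 0.3348 0.0439] yaw 34.11 tilt 0.04 gap 0.0128 F [-0.7 -0.6  5.6] j [ 0.46  0.48 -0.19  0.9  -0.    1.43]
turn z units 0.014 shift units after turn [-11.991  -0.012   0.878] before-turn axes [-11.991  -0.036   0.87 ]
```

View pics/s17.png

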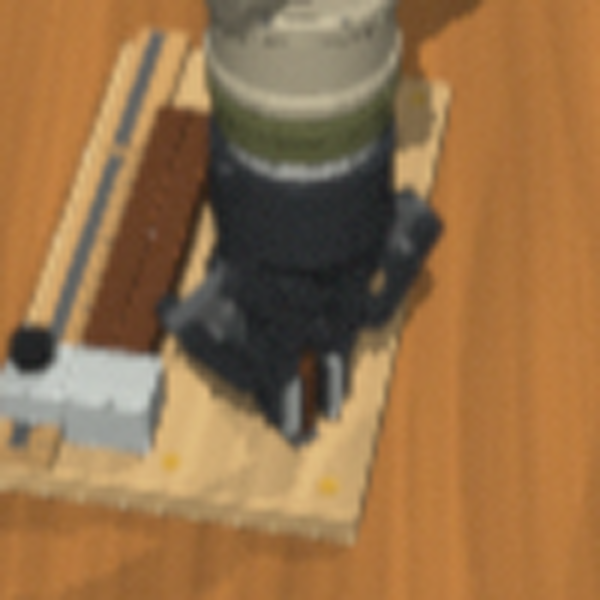

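Knob is gripped (gap 12.8 mm). Swinging the lever anticlockwise along its arc, with identical rows in the tool frame.

```bash
python3 -m inch '[[0,0,-0.5,-0.106,0.0037,-0.02,1],[0,0,-0.5,-0.106,0.0037,0,1],[0,0,-0.5,-0.106,0.0037,0,1],[0,0,-0.5,-0.106,0.0037,0,1],[0,0,-0.5,-0.106,0.0037,0,1],[0,0,-0.5,-0.106,0.0037,0,1],[0,0,-0.5,-0.106,0.0037,0,1],[0,0,-0.5,-0.106,0.0037,0,1],[0,0,-0.5,-0.106,0.0037,0,1],[0,0,-0.5,-0.106,0.0037,0,1],[0,0,0,0,0,0,1]]' 50| grep -E "tcp|wrist|gap"
cat >> h.py <<'E'
def lev():
    J=np.load('jig.npy');s,M=cur();c,s_=np.cos(J[2]),np.sin(J[2]);d=s["tcp_pos"][:2]-J[:2]
    q=np.array([c*d[0]+s_*d[1],-s_*d[0]+c*d[1]])-[-.004,.066];a=(np.arctan2(q[1],q[0])-2*np.pi/3)%(2*np.pi)
    y=np.degrees(np.arctan2(M[1,0],M[0,0]))
    t=np.array([np.cos(np.radians(y+180)),np.sin(np.radians(y+180))])
    print("r",np.hypot(*q).round(4),"joint",a.round(3),"yaw-tangent",round(((y-(np.degrees(a)+120-90+np.degrees(J[2])))+180)%360-180,2),"F",s["wrist_force"].round(1),"Ftan",(s["wrist_force"][:2]@t).round(1),"gap",round(s["finger_gap"],4),"z",s["tcp_pos"][2].round(4))
E
python3 -c "
from h import *
lev()
overlay('pics/s18.png','side',(190,200,300,310),5,[])"
```

```text
tcp_pos: [0.4655, 0.2924, 0.044]
wrist_force: [-3.6, 0.5, 1.5]
finger_gap: 0.0127
r 0.0764 joint 0.899 yaw-tangent 1.12 F [-3.6  0.5  1.5] Ftan 0.5 gap 0.0127 z 0.044
```

View pics/s18.png

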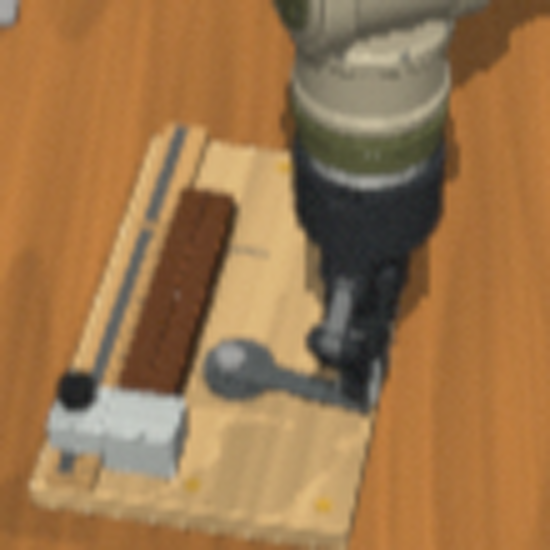

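```bash
python3 -m inch '[[0,0,-0.5,-0.105,0.0037,0,1],[0,0,-0.5,-0.105,0.0037,0,1],[0,0,-0.5,-0.105,0.0037,0,1],[0,0,-0.5,-0.105,0.0037,0,1],[0,0,-0.5,-0.105,0.0037,0,1],[0,0,-0.5,-0.105,0.0037,0,1],[0,0,-0.5,-0.105,0.0037,0,1],[0,0,-0.5,-0.105,0.0037,0,1],[0,0,-0.5,-0.105,0.0037,0,1],[0,0,-0.5,-0.105,0.0037,0,1],[0,0,-0.5,-0.105,0.0037,0,1],[0,0,0,0,0,0,1]]' 70| grep -E "tcp|wrist|gap"
python3 -c "
from h import *
lev()
overlay('pics/s19.png','side',(190,200,300,310),5,[])"
```

```text
tcp_pos: [0.4709, 0.2353, 0.044]
wrist_force: [-7.0, -1.8, 6.7]
finger_gap: 0.0122
r 0.0762 joint 1.671 yaw-tangent 0.86 F [-7.  -1.8  6.7] Ftan -1.7 gap 0.0122 z 0.044
```

View pics/s19.png

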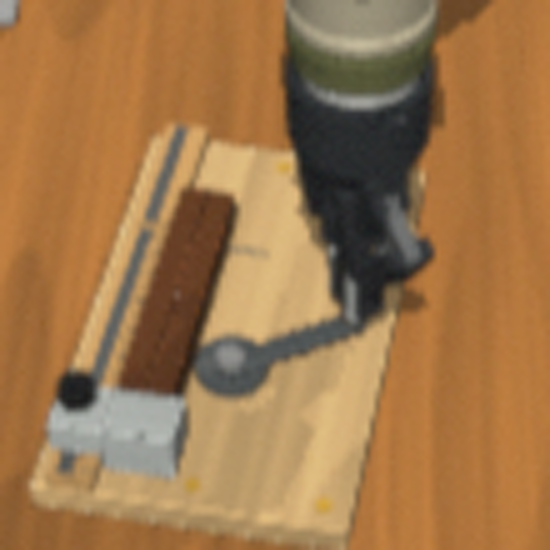

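```bash
python3 -m inch '[[0,0,-0.5,-0.105,0.0037,0,1],[0,0,-0.5,-0.105,0.0037,0,1],[0,0,-0.5,-0.105,0.0037,0,1],[0,0,0,0,0,0,1]]' 90 >/dev/null; python3 -c "
from h import *
lev()"
python3 -m inch '[[0,0,-0.25,-0.0525,0.001,0,1],[0,0,-0.25,-0.0525,0.001,0,1],[0,0,0,0,0,0,1]]' 90 >/dev/null; python3 -c "
from h import *
lev()"
```

```text
r 0.0761 joint 1.882 yaw-tangent 0.73 F [-7.9 -4.6  7.3] Ftan -1.6 gap 0.0118 z 0.044
r 0.0761 joint 1.95 yaw-tangent 0.79 F [-6.7 -4.8  7.9] Ftan -1.2 gap 0.0119 z 0.044
```

```bash
python3 -m inch '[[0,0,-0.25,-0.0525,0.001,0,1],[0,0,0,0,0,0,1]]' 90 >/dev/null; python3 -c "
from h import *
lev()"
python3 -m inch '[[0,0,-0.25,-0.0525,0.001,0,1],[0,0,0,0,0,0,1]]' >/dev/null; python3 -c "
from h import *
lev()"
python3 -m inch '[[0,0,-0.25,-0.0525,0.001,0,1],[0,0,0,0,0,0,1]]' >/dev/null; python3 -c "
from h import *
lev()"
```

```text
r 0.0761 joint 1.982 yaw-tangent 0.98 F [-7.8 -4.9  7.4] Ftan -2.2 gap 0.0117 z 0.044
r 0.0762 joint 2.012 yaw-tangent 1.24 F [-8.  -3.6  7.9] Ftan -3.5 gap 0.0117 z 0.044
r 0.0762 joint 2.042 yaw-tangent 1.51 F [-9.3 -4.2  9.6] Ftan -4.4 gap 0.0117 z 0.044
```

Resistance is rising as the cam bites; continuing to the end of travel.

```bash
python3 -m inch '[[0,0,-0.25,-0.0525,0.001,0,1],[0,0,0,0,0,0,1]]' >/dev/null; python3 -c "
from h import *
lev()"
python3 -m inch '[[0,0,-0.2,-0.05,0.001,0,1],[0,0,0,0,0,0,1]]' >/dev/null; python3 -c "
from h import *
lev()"
python3 -m inch '[[0,0,0,-0.05,0.001,0,1],[0,0,0,0,0,0,1]]' >/dev/null; python3 -c "
from h import *
lev()"
```

```text
r 0.0762 joint 2.075 yaw-tangent 1.67 F [-9.6 -3.5  8.3] Ftan -5.4 gap 0.0116 z 0.044
r 0.0762 joint 2.094 yaw-tangent 2.17 F [-12.   -0.7  11. ] Ftan -9.3 gap 0.0117 z 0.044
r 0.0763 joint 2.095 yaw-tangent 2.14 F [-17.7   4.   14.3] Ftan -16.6 gap 0.0118 z 0.0439
```

```bash
python3 -m inch '[[0,0,0,-0.05,0,0,1],[0,0,0,0,0,0,1],[0,0,0,0,0,0,1]]' >/dev/null; python3 -c "
from h import *
lev()
im=env.read_camera('side')[:,:,::-1]
o=cv2.resize(im[220:300,195:265],None,fx=7,fy=7,interpolation=cv2.INTER_CUBIC);cv2.imwrite('pics/s20.png',cv2.convertScaleAbs(o,alpha=1.4,beta=20))"
```

```text
r 0.0763 joint 2.097 yaw-tangent 2.12 F [-22.    8.5  17.6] Ftan -22.8 gap 0.0118 z 0.0438
```

View pics/s20.png

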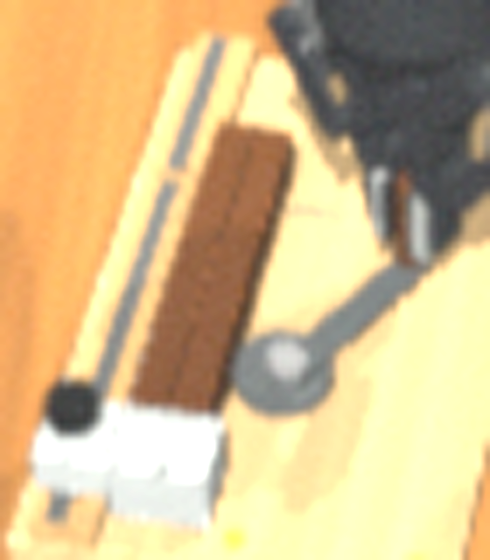

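Lever is home: stalled at 2.097 under 23 N. Easing the push, opening, and lifting straight off.

```bash
python3 -m inch '[[0,0,0,0.05,0,0,1],[0,0,0,0.05,0,0,1],[0,0,0,0,0,0,1]]' >/dev/null; python3 -c "
from h import *
lev()"
python3 -m inch '[[0,0,0,0,0,0,0.7],[0,0,0,0,0,0,0.5],[0,0,0,0,0,0,0.5],[0,0,0,0,0,0,0.5],[0,0,0,0,0,-0.2,0.5],[0,0,0,0,0,-0.6,0.5],[0,0,0,0,0,-0.8,0.5],[0,0,0,0,0,-0.9,0.5],[0,0,0,0,0,-0.9,0.5],[0,0,0,0,0,0,0.5],[0,0,0,0,0,0,0.5]]'
python3 -c "
from h import *
J=np.load('jig.npy')
im=env.read_camera('side')[:,:,::-1]
o=cv2.resize(im[220:310,185:275],None,fx=6.5,fy=6.5,interpolation=cv2.INTER_CUBIC);cv2.imwrite('pics/s21.png',cv2.convertScaleAbs(o,alpha=1.4,beta=20))
cv2.imwrite('pics/t21.png',env.read_camera('top')[:,:,::-1])"
```

```text
r 0.0762 joint 2.094 yaw-tangent 2.18 F [-12.3  -1.2  10.5] Ftan -9.2 gap 0.0118 z 0.044
clock: 29.25
tcp_pos: [0.4961, 0.2113, 0.2162]
orientation: [0.002, 0.312, 0.95, 0.001]
wrist_force: [-0.3, 0.7, -1.3]
finger_gap: 0.043
```

View pics/s21.png

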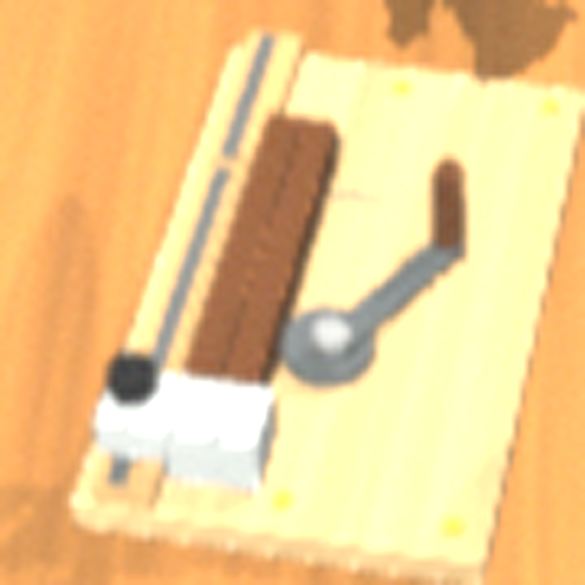

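View pics/t21.png

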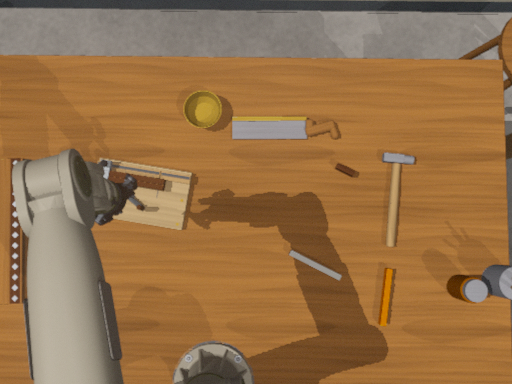

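Side view: pair against stop at (235,375), cam edge touching at (285,340), knob at (450,200) in its home direction. I'll move the arm aside for a clear top view and compare stop and lever numerically.

```bash
python3 -m inch '[[0,0,0,0,1,0,0.5],[0,0,0,0,1,0,0.5],[0,0,0,0,1,0,0.5],[0,0,0,0,1,0,0.5],[0,0,0,0,1,0,0.5],[0,0,0,0,0,0,0.5],[0,0,0,0,0,0,0.5]]' | grep tcp
python3 - <<'E'
from h import *
J=np.load('jig.npy')
for j in(2.0,2.05,2.1):
    g=2*np.pi/3+j;P=jp(-.004+.075*np.cos(g),.066+.075*np.sin(g),.078)
    print(j,proj("top",[P])[0].round(2),proj("side",[P])[0].round(2))
im=env.read_camera("top")[:,:,::-1];cv2.imwrite("pics/t22.png",cv2.resize(im[150:235,80:200],None,fx=6.6,fy=6.6,interpolation=cv2.INTER_CUBIC))
t0=cv2.imread("pics/side0.png");s1=env.read_camera("side")[:,:,::-1]
a=t0[278:300,195:230].copy()
r=cv2.matchTemplate(np.ascontiguousarray(s1[270:310,185:240]),a,cv2.TM_CCOEFF_NORMED);_,v,_,l=cv2.minMaxLoc(r);y,x=l[1],l[0]
sub=lambda m,c,p:.5*(m-p)/(m-2*c+p)
print("stop shift px",x-10+sub(r[y,x-1],r[y,x],r[y,x+1]),y-8+sub(r[y-1,x],r[y,x],r[y+1,x]),v)
d=np.abs(t0.astype(int)-s1).max(2);
for n,(u,v) in {"saw":(188,185),"hammer":(250,130),"bowl":(164,214),"offcut":(227,148)}.items(): print(n,np.mean(d[v-8:v+8,u-8:u+8]>50))
E
```

```text
tcp_pos: [0.6424, 0.413, 0.208]
2.0 [136.05 208.88] [255.38 246.05]
2.05 [136.99 207.9 ] [254.41 245.37]
2.1 [137.89 206.87] [253.39 244.72]
stop shift px -0.077849574 0.24604225 0.9410048127174377
saw 0.3203125
hammer 0.0
bowl 0.8046875
offcut 0.0
```

View pics/t22.png

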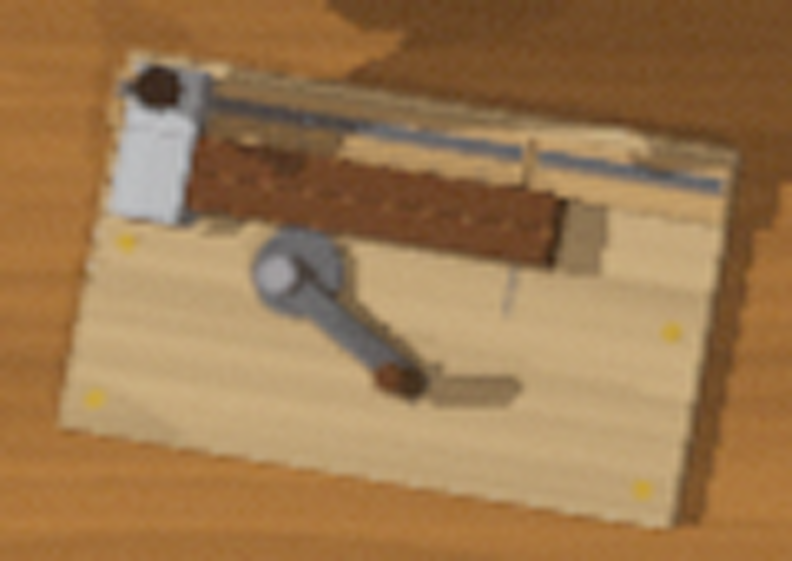

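The top view shows both strips flush on the stop at (190,180) with even rear ends at (560,230). The cam is against the pair, and the knob is at px (139,207), which matches the end of travel. The stop is where it began. The bowl and saw pixel differences could be the arm and its shadow in the side view; I'll confirm them before handing in.

```bash
python3 - <<'E'
from h import *
t0=cv2.imread("pics/top0.png");t1=env.read_camera("top")[:,:,::-1]
cv2.imwrite("pics/cmp.png",np.vstack([cv2.resize(t[80:180,170:425],None,fx=3,fy=2.9) for t in(t0,t1)]))
E
```

View pics/cmp.png

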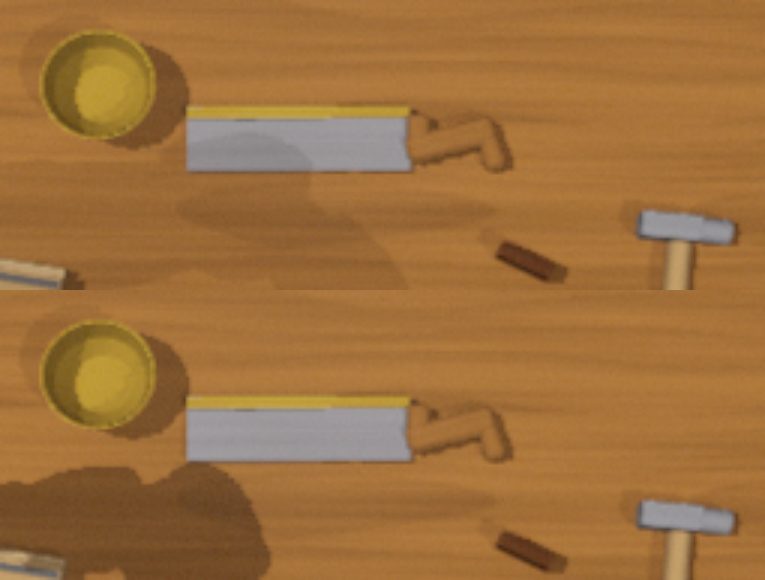

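Bystanders are all unmoved. Handing in.

```bash
python3 -c "
from workcell import env
print(env.hand_in(), env.get_state()['clock'])"
```

```text
the job is handed in; nothing more can be done
the job is handed in; nothing more can be done
```

The two dark strips are clamped in the cut-off jig, both ends against the length stop, and the job is handed in. The last clock reading I took was 29.25 s, and only about a second of moves and pictures followed it.

**What I did**
- I picked both strips up in one 60 N grip and set them down between the cam and the fence, then let go.
- With closed fingers I pushed both ends to the stop, pushed the pair sideways against the fence, and pushed the ends again. None of these pushes went over about 8 N, well below the 22 N at which the stop slips.
- I gripped the knob and swung the lever to its end of travel, then opened the fingers and lifted clear.

**Last checks**
- **Lever:** it stalled at about 2.10 rad under 23 N. After release, both cameras put it at or near 2.1 (the side view nearer 2.05–2.1).
- **Strips:** both lie flush on the stop, with level rear ends and no visible gap at the fence.
- **Stop:** the image comparison shows it moved no more than 0.25 px, which is within noise. The second end push also stalled at the same place as the first.
- **Bystanders:** an automatic pixel check flagged the bowl and the saw. Before and after views from the top camera show the bowl, saw and offcut unmoved, and the hammer too as far as it was in view. I put the flags down to the arm and its shadow.

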